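Open the folding stand and set the stock clipboard on it

ROBOT

A 6-joint arm with a two-finger parallel gripper is mounted at the origin on the work surface. World frame = base frame: x ahead of the robot, y to its left, z up, the work surface at z = 0. Lengths are in m, angles in degrees, forces in N, time in s.
With the tool pointing down it reaches from about 0.25 to 0.725 m from the base axis. Payload 9.7 kg.
Tool frame: the origin (TCP) lies where the fingers leave the gripper's body, on its centre line; the fingertips stand 73 mm ahead of it and the grasp point (between the pads) lies 54 mm ahead of it; y points along the fingers, x is the direction in which the jaws open and shut, and the axes are right-handed (so a half turn about y gives the same grasp; the last joint's range is limited). The gripper opens to 85 mm and grips with 20 to 120 N. Pads are 22 mm wide; open, the fingers measure 114 mm over their backs; the gripper's body (76 mm by 85 mm) begins 54 mm behind the grasp point. The pads swing forward as they close: fully open they stand 13 mm farther back than shut.
Start: joints at [70.13, 4.979, 10.078, 95.1, 0, 90], TCP at [0.187, 0.517, 0.304] pointing down, gripper open.
Joint ranges: [-179.16, 179.16], [-48.56, 103.87], [-65.8, 70.77], [-126.05, 130.52], [-82.76, 87.17], [-180, 180]. Speed limits (degrees/s): [127.2, 127.2, 147.25, 180, 180, 180].

INTERFACE

Orientations are given as [roll, pitch, yaw] about the fixed x, y, z axes, in that order (R = Rz(yaw) Ry(pitch) Rx(roll)).
In Python, from workcell import sensors, imaging, bot, models gives the robot as it stands.
- The arm moves only by the tool arm_command, never from a script. Its argument "rows" is one flat list of numbers, 7 for each row, row after row: the shift along the tool's x, y, z in cm, then the turn, a rotation vector about the tool's x, y, z in degrees, then the gripper's target within -1 to 1 (fully open at 1, half-way at 0, shut at -1). A call has 1 to 12 rows; each row is the pose to reach, as a shift and turn from the pose commanded when the call began, along the tool's axes at that moment; what a row does not reach only later rows make up. A row lasts 1/12 s, in which the tool goes at most 41.7 mm and 7.16 degrees, less where a joint would pass 70% of its speed; a pose out of reach is approached as far as the arm can. A call with a gripper value outside its range is refused whole. The fingers move at their own pace and stop on an object; "force" is the grip in N (left out, the last holds). Time passes only in rows, so rows that repeat a pose let the fingers close. It gives the time, the measured TCP pose, the force and the opening at its end, in the units of the state.
- sensors.get_obs(): the state, without advancing time (a new reading comes with each control period).
- imaging.camera(name): name is "scene" or "side" or "wrist"; returns a dict with "pixels" (400x640x3 uint8, blue, green, red), "z_map" (400x640 float32, m along the optical axis (not along the pixel's ray), 0 where there is no reading), "camera_matrix" (3x3 intrinsics, pixels), "world_from_camera" (4x4, takes a point from camera to world coordinates). Camera axes: x right, y up, looking along -z (the intrinsics and any distortion apply to the point x, -y, -z); pixel columns grow to the right and rows downward; lengths in m; the calibration is good to about 2 mm. A picture is of the moment at which its call begins.
- bot.job_done(): hands the job in, once; it reports no verdict.
Trained networks look in the newest picture that a camera, given by its name, has taken for a name from the list of things; names that differ only in an ending like _2 or _b are one class to them, and where a whole thing is asked for, a point or a joint stands for the part that bears it (a point fixed in the world has none). Each returns a list of dicts, best first, with "conf" (0 to 1); they miss things now and then, are a little off and sometimes report something else, mostly with a low value. They report only what shows in the picture. A call takes as long as a camera call. They do not tell look-alikes from the thing itself.
- models.search_frame(thing, camera): "extent" ([centre column, centre row, width, height] in pixels, round what is visible of it).
- models.spot_point(thing, camera): "location" ([column, row] in pixels: a listed point, or the origin of a listed thing).
The state is a dict: "time": time; "q": joint angles; "qd": joint speeds; "joint_efforts": joint torques, N m; "ee_pos": TCP position; "tcp_rot": TCP orientation; "wrist_force": force on the tool from outside, world axes, zero at the start; "torque": the same for the moment, N m; "opening": finger opening in m.
Only numpy, scipy, OpenCV 4.12 (cv2) and the standard library are available. Lean on these libraries where they do the work, as an engineer would, in place of code of your own. Each camera call takes 0.05 s, during which the arm holds its last target.

TASK

Raise the stand's folded back panel and push it over until it snaps fully open against its stop. Then lift the clipboard out of the sorter and set it gently on the stand: its bottom edge in the groove behind the lip, roughly centred, leaning back flat on the panel with its sheet facing out. Leave the bin, the tape roll and the screwdriver where they are.

Things in the scene. Friction and masses are not known exactly. Their poses are not given: they have to be found in the camera images.
- stand: Base of the folding stand, fixed to the bench on its left or right: black plate 170 (x) x 140 (y) x 12 mm. Origin: centre of its underside; x to its back (away from the robot at yaw 0), z up. A lip crosses it at x = 30 to 38 mm, top 22 mm above the bench; the groove lies behind it (x = 38 to 60), then a block under the hinge. Hinge cheeks at y = +-74 mm rise to 40 mm.
- panel (a joint): Angle of the panel. 0 folded flat over the base, its free edge to the stand's front; 1.57 upright; 1.95 open at its stop, leaning back 0.38 rad. Stiff over-centre spring hinge: let go below about 0.9 it snaps shut; from 1.05 to 1.5 friction holds it; past 1.65 it snaps open by itself. Lifting it from 0 takes about 12 N at the handle, pushing on from 1.1 takes 1 to 3 N at the free edge.
- hinge (a point): Middle of the hinge line, 70 mm behind the stand's origin and 30 mm above the bench; stand axes (the hinge line is y).
- groove (a point): Middle of the floor of the groove, 49 mm behind the stand's origin, 12 mm above the bench; stand axes. The groove is 22 mm wide.
- panel_handle (a point): Middle of the round handle bar (10 mm thick, 80 long, parallel to the hinge line), 85 mm from the hinge along the panel and 42 mm from its middle plane, on the side that is on top when folded, the back when open. Axes turn with the panel: -x to its free edge, z normal, to the handle. Held from straight above, the free edge meets a gripper's body at 1.2 rad or so.
- panel_edge (a point): Middle of the free edge of the aluminium panel (130 wide, 140 from hinge to free edge, 8 mm thick, 0.25 kg), in its middle plane. Axes as panel_handle.
- sorter: Grey sorter fixed to the bench opposite the stand: base 80 x 120 x 10 mm and two upright walls 6 mm thick, to 65 mm above the bench, with a slot 16 mm wide (x) along y between them. Origin: centre of its underside; x away from the robot at yaw 0, z up.
- clipboard: Brown board 8 (x) x 150 (y) x 210 (z) mm, about 0.2 kg, upright in the sorter's slot, leaning up to 0.2 rad either way. Origin: middle of its bottom edge; z to its top edge; white sheet and flat clip (under 5 mm proud) on the -x face, which faces the robot at the start. The top 20 mm are plain board. On the open stand its top 45 mm or so stand clear above the panel.
- clipboard_top (a point): Middle of the clipboard's top edge; clipboard axes.
- bin: Bystander: loose open orange bin 100 x 110 x 50 mm; origin: centre of its underside.
- tape: Bystander: loose grey tape roll lying flat, 60 mm across, 18 mm high; origin: centre of its underside.
- screwdriver: Bystander: loose screwdriver 150 mm long lying along its x; origin: under its middle.
Mind the look-alikes: they are no part of the job. Of the things shaped like the clipboard, the brown one is meant.

How it is judged (in metres and radians):
On the way, in this order (a step that is already met when the one before it is completed fails the run):
1. the panel has snapped fully open (past 1.85 rad) (value of joint panel above 1.85 rad), for 0.2 s.
2. the clipboard stands in the groove, leaning on the open panel (value of joint panel above 1.85 rad and x of clipboard in the frame of stand between 0.038 and 0.062 m and y of clipboard in the frame of stand between -0.03 and 0.03 m and z of clipboard in the frame of stand between 0.008 and 0.02 m and angle between the x axis of clipboard and the z axis of panel_edge, either way round below 0.17 rad and angle between clipboard's own x axis and vertical above 1.8 rad), for 0.2 s.
At the end, for the whole second after the job is handed in: The panel is open past 1.85 rad. The clipboard is at rest with the middle of its bottom edge in the groove (38 to 62 mm behind the stand's origin, within 30 mm of the middle sideways, 8 to 20 mm above the bench), leaning back with its sheet facing out, parallel to the panel within 0.17 rad (all of step 2 and linear speed of clipboard below 0.02 m/s and angular speed of clipboard below 0.15 rad/s); the robot touches nothing.
It fails at once if the clipboard is dropped (it moves faster than 0.5 m/s while the fingers do not touch it) (contact force between the fingers and clipboard below 0.2 N and linear speed of clipboard above 0.5 m/s).
It fails at once if the clipboard is rammed into the stand with over 40 N (contact force between clipboard and stand above 40 N).
It fails at once if the bin is moved by more than 30 mm (distance of bin from where it was at the start of the episode above 0.03 m).
It fails at once if the tape is moved by more than 30 mm (distance of tape from where it was at the start of the episode above 0.03 m).
It fails at once if the screwdriver is moved by more than 30 mm (distance of screwdriver from where it was at the start of the episode above 0.03 m).
It also fails if it takes over 67 s, if anything falls off the work surface, if the arm or the gripper's body presses on something with over 40 N, if the wrist force passes 120 N, or if a joint passes its speed limit or range.

## Working session

There is one attempt and no reset: what is moved stays moved. The work goes in short steps, Python scripts to look and compute and a tool call to move; the robot and the scene stay as the last step left them, time stands still between calls to the robot, and variables do not carry over. Pictures are saved under pics/ and viewed, and the job is handed in when it is done.

Besides the shell and the picture viewer there is one more tool, called after "Call:" as name(argument=value, ...) on one line, values as JSON. arm_command: Moves the arm, as the interface text tells. Its arguments: {"type":"object","properties":{"rows":{"type":"array","items":{"type":"number"}},"force":{"type":"number"}},"required":["rows"]}

```bash
ls; mkdir -p pics; cat > h.py <<'E'
import numpy as np, cv2
from workcell import sensors, imaging, bot, models
from scipy.spatial.transform import Rotation as R
def cam(n,save=None):
    c=imaging.camera(n)
    if save: cv2.imwrite('pics/'+save+'.png',c['pixels'])
    return c
def pt(c,u,v,z=None):
    K=c['camera_matrix'];T=c['world_from_camera']
    if z is None:
        u0,v0=int(round(u)),int(round(v)); w=c['z_map'][max(0,v0-1):v0+2,max(0,u0-1):u0+2]; w=w[w>0]
        d=np.median(w) if len(w) else np.nan
    else: d=z
    p=np.array([(u-K[0,2])/K[0,0]*d,-(v-K[1,2])/K[1,1]*d,-d,1])
    return (T@p)[:3]
def proj(c,P):
    K=c['camera_matrix'];q=np.linalg.inv(c['world_from_camera'])@np.r_[P,1]
    return np.array([K[0,0]*q[0]/-q[2]+K[0,2],K[1,1]*-q[1]/-q[2]+K[1,2]])
def cloud(c):
    K=c['camera_matrix'];T=c['world_from_camera'];z=c['z_map'];h,w=z.shape
    u,v=np.meshgrid(np.arange(w),np.arange(h))
    P=np.stack([(u-K[0,2])/K[0,0]*z,-(v-K[1,2])/K[1,1]*z,-z,np.ones_like(z)],-1)@T.T
    P=P[...,:3].copy();P[z<=0]=np.nan
    return P
E
python3 - <<'E'
from h import *
np.set_printoptions(precision=4,suppress=True)
for n in ['scene','side','wrist']:
    c=cam(n,n+'0'); print(n,c['world_from_camera'],c['camera_matrix'])
    for t in ['stand','panel','hinge','groove','panel_handle','panel_edge','sorter','clipboard','clipboard_top','bin','tape','screwdriver']:
        try:
            for r in models.spot_point(t,n)[:3]: print(t,np.round(r['location']),round(r['conf'],2),pt(c,*r['location']))
        except Exception as e: print(t,e)
print(sensors.get_obs())
E
```

```text
pics
scene [[-0.4013 -0.6413  0.6539  1.3545]
 [ 0.9159 -0.2909  0.2768  0.3685]
 [ 0.0127  0.71    0.7041  0.9994]
 [ 0.      0.      0.      1.    ]] [[505.5598   0.     320.2695]
 [  0.     505.5598 207.4742]
 [  0.       0.       1.    ]]
stand [253. 210.] 0.94 [ 0.5408 -0.1726  0.0328]
stand [235. 219.] 0.38 [ 0.5844 -0.2037  0.0246]
panel it knows: bin, clipboard, clipboard_top, groove, hinge, panel_edge, panel_handle, screwdriver, sorter, stand, tape
hinge [237. 221.] 0.89 [ 0.5868 -0.1954  0.0236]
groove [240. 214.] 0.74 [ 0.5683 -0.1961  0.0315]
panel_handle [252. 187.] 0.9 [ 0.497  -0.1974  0.0705]
panel_edge [264. 183.] 0.73 [ 0.4004 -0.2177  0.0003]
sorter [391. 259.] 0.72 [0.529  0.2151 0.0079]
sorter [260. 183.] 0.53 [ 0.4053 -0.2268 -0.0007]
clipboard [453. 233.] 0.93 [0.3762 0.3387 0.0063]
clipboard [387. 258.] 0.87 [0.5322 0.2062 0.0109]
clipboard [418. 314.] 0.66 [0.6619 0.3245 0.0096]
clipboard_top [436. 262.] 0.68 [0.6665 0.3328 0.2086]
clipboard_top [471. 176.] 0.67 [0.3729 0.3422 0.2088]
clipboard_top [395. 194.] 0.57 [0.5196 0.1971 0.218 ]
bin [289. 295.] 0.58 
[... 1561 characters left out ...]
322.462 ]
 [  0.     349.7383 197.3277]
 [  0.       0.       1.    ]]
panel it knows: bin, clipboard, clipboard_top, groove, hinge, panel_edge, panel_handle, screwdriver, sorter, stand, tape
clipboard [240. 346.] 0.97 [0.3696 0.3409 0.0026]
{'time': 1.8, 'q': array([70.127 ,  4.9786, 10.0804, 95.1011,  0.0014, 90.0014]), 'qd': array([-0.0248, -0.004 ,  0.0355, -0.0004,  0.042 , -0.0197]), 'joint_efforts': array([ -0.0037, -52.0094,  46.4855,   0.0017,  -0.0002,  -0.    ]), 'ee_pos': array([0.187 , 0.5172, 0.3039]), 'tcp_rot': array([-89.9986,  -0.0006,  70.1256]), 'wrist_force': array([-0.5055, -0.2397,  0.4361]), 'torque': array([ 0.0006, -0.0158, -0.0016]), 'opening': 0.08539792112790247}
```

View pics/scene0.png

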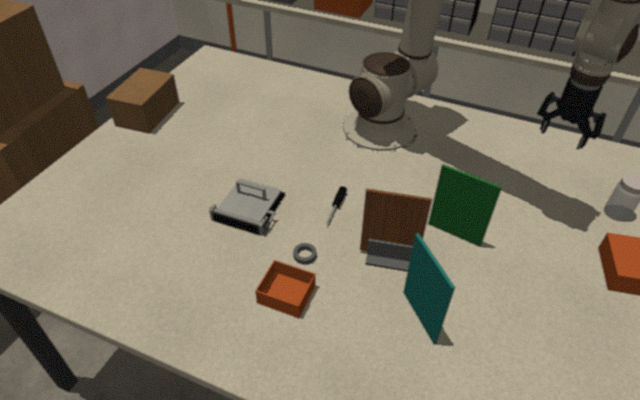

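View pics/side0.png

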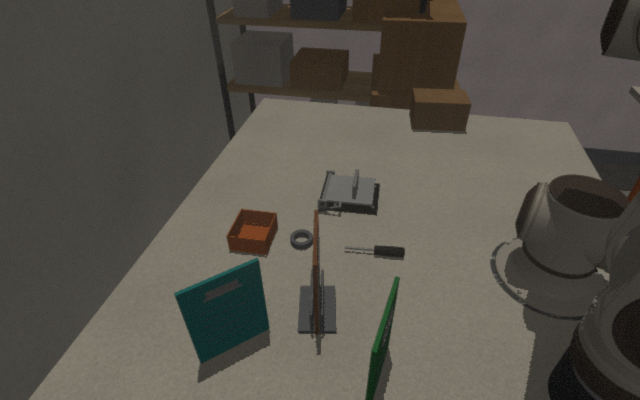

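View pics/wrist0.png

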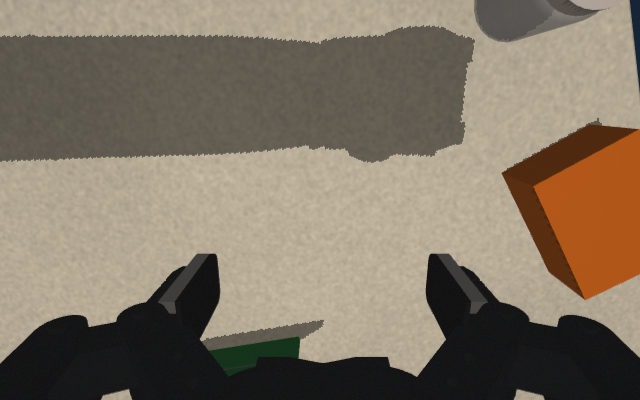

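```bash
python3 - <<'E'
from h import *
import pickle
np.set_printoptions(precision=4,suppress=True)
D={}
for n in ['scene','side']:
    c=cam(n); D[n]=c
pickle.dump(D,open('d0.pkl','wb'))
a=cv2.resize(D['scene']['pixels'][150:270,190:310],None,fx=3.3,fy=3.3,interpolation=2)
b=cv2.resize(D['side']['pixels'][150:230,300:400],None,fx=4,fy=4,interpolation=2)
e=cv2.resize(D['scene']['pixels'][170:350,350:510],None,fx=2.4,fy=2.4)
f=cv2.resize(D['side']['pixels'][200:345,270:400],None,fx=2.6,fy=2.6)
C=np.zeros((600,800,3),np.uint8)
for im,(x,y) in zip([a,b,e,f],[(0,0),(398,0),(0,320),(400,320)]):
    im=im[:320 if y==0 else 280,:398]; C[y:y+im.shape[0],x:x+im.shape[1]]=im
cv2.imwrite('pics/crop0.png',C)
P=np.concatenate([cloud(D[n]).reshape(-1,3) for n in D]); 
# clipboard brown region
for n in D:
    p=cloud(D[n]); px=D[n]['pixels'].astype(int)
    m=(p[...,2]>0.08)&(p[...,2]<0.26)&(abs(p[...,0]-0.52)<0.06)&(abs(p[...,1]-0.21)<0.12)&(px[...,2]>px[...,0]+20)
    q=p[m]; print(n,m.sum(),q.min(0),q.max(0))
    mu=q.mean(0);U,S,V=np.linalg.svd(q-mu,full_matrices=False);print(mu,V,S/np.sqrt(len(q)))
    # stand
    m=(p[...,2]>0.005)&(p[...,2]<0.12)&(abs(p[...,0]-0.51)<0.14)&(abs(p[...,1]+0.2)<0.13)
    q=p[m]; print('stand',n,m.sum(),np.percentile(q,[1,99],axis=0))
    h=q[(q[:,2]>0.055)]; print('handle',len(h),h.mean(0),h.min(0),h.max(0))
    hh=h[:,:2]-h[:,:2].mean(0); print(np.linalg.svd(hh,full_matrices=False)[1:])
    mm=q[(q[:,2]>0.022)&(q[:,2]<0.045)]; r=cv2.minAreaRect(mm[:,:2].astype(np.float32)); print('panel rect',r,mm[:,2].mean())
    r=cv2.minAreaRect(q[:,:2].astype(np.float32)); print('all',r)
E
```

```text
scene 2768 [0.4998 0.1313 0.08  ] [0.538  0.2792 0.2222]
[0.5197 0.2049 0.1569] [[ 0.1826 -0.8723 -0.4536]
 [-0.0846  0.4457 -0.8912]
 [-0.9795 -0.2011 -0.0076]] [0.0432 0.0405 0.0019]
stand scene 2575 [[ 0.4352 -0.2737  0.0061]
 [ 0.5935 -0.116   0.0752]]
handle 135 [ 0.4946 -0.2027  0.0711] [ 0.4857 -0.247   0.0551] [ 0.5014 -0.159   0.0791]
(array([0.3354, 0.0332]), array([[-0.036 ,  0.9994],
       [-0.9994, -0.036 ]]))
panel rect ((0.5134990215301514, -0.20085150003433228), (0.15972724556922913, 0.1697324812412262), 3.555386781692505) 0.03185564668016627
all ((0.4914155602455139, -0.2004861980676651), (0.20916438102722168, 0.24647565186023712), 3.3131375312805176)
side 373 [0.4979 0.1319 0.0817] [0.5349 0.2785 0.2205]
[0.5104 0.2318 0.1983] [[ 0.1749 -0.8305  0.5288]
 [ 0.1055 -0.5182 -0.8487]
 [-0.9789 -0.2042  0.003 ]] [0.0518 0.0269 0.0022]
stand side 2034 [[ 0.4249 -0.2748  0.0066]
 [ 0.589  -0.1174  0.0749]]
handle 84 [ 0.4922 -0.1953  0.0707] [ 0.4869 -0.2464  0.0552] [ 0.499  -0.1598  0.0778]
(array([0.2668, 0.0278]), array([[-0.0277,  0.9996],
       [ 0.9996,  0.0277]]))
panel rect ((0.5140048265457153, -0.20005105435848236), (0.1520664244890213, 0.17109692096710205), 2.3902587890625) 0.03188138598854968
all ((0.5064696669578552, -0.1998574435710907), (0.1670871376991272, 0.17201267182826996), 2.346660852432251)
```

View pics/crop0.png

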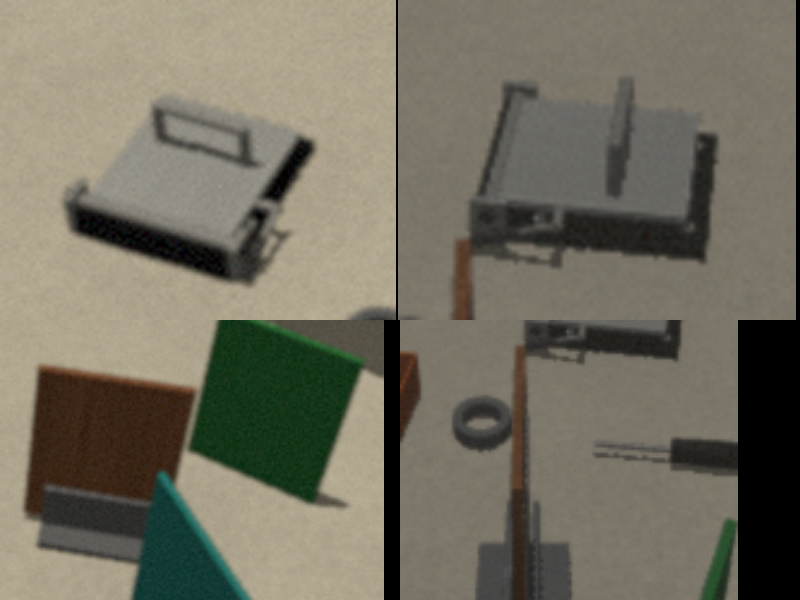

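```bash
cat >> h.py <<'E'
np.set_printoptions(precision=3,suppress=True)
def go(pos,yaw,tilt=0,o=None,quiet=False):
    """tool-frame shift cm + rotvec deg from the present pose"""
    o=o or sensors.get_obs()
    R0=R.from_euler('xyz',o['tcp_rot'],degrees=True);R1=R.from_euler('xyz',[-90,tilt,yaw],degrees=True)
    d=R0.inv().apply(np.array(pos)-o['ee_pos'])*100; r=(R0.inv()*R1).as_rotvec(degrees=True)
    if not quiet: print('shift',d.round(2),'turn',r.round(2))
    return d,r
def st(): 
    o=sensors.get_obs(); print({k:np.round(v,4) for k,v in o.items() if k not in('qd','joint_efforts')})
E
python3 - <<'E'
from h import *
go([0.493,-0.202,0.36],2.2)
st()
E
```

```text
shift [-57.24  -5.61 -53.23] turn [-0.   67.93 -0.  ]
{'time': np.float64(1.9), 'q': array([70.129,  4.98 , 10.08 , 95.099,  0.002, 89.997]), 'ee_pos': array([0.187, 0.517, 0.304]), 'tcp_rot': array([-89.998,  -0.001,  70.132]), 'wrist_force': array([-0.654,  0.483, -0.1  ]), 'torque': array([-0.035,  0.012, -0.022]), 'opening': np.float64(0.0856)}
```

Call:
arm_command(rows=[0, -4, 0, 0, 0, 0, 1, -3, -5.6, -3, 0, 5, 0, 1, -57.2, -5.6, -53.2, 0, 67.9, 0, 1, -57.2, -5.6, -53.2, 0, 67.9, 0, 1, -57.2, -5.6, -53.2, 0, 67.9, 0, 1, -57.2, -5.6, -53.2, 0, 67.9, 0, 1, -57.2, -5.6, -53.2, 0, 67.9, 0, 1, -57.2, -5.6, -53.2, 0, 67.9, 0, 1, -57.2, -5.6, -53.2, 0, 67.9, 0, 1, -57.2, -5.6, -53.2, 0, 67.9, 0, 1, -57.2, -5.6, -53.2, 0, 67.9, 0, 1, -57.2, -5.6, -53.2, 0, 67.9, 0, 1], force=80)

```text
time: 2.9
ee_pos: [0.366, 0.0962, 0.3597]
tcp_rot: [-90.0, -0.1, 1.9]
wrist_force: [0.9, 1.1, -0.8]
opening: 0.0857
```

```bash
python3 - <<'E'
from h import *
go([0.493,-0.202,0.30],2.2)
st()
E
```

```text
shift [ 11.71   5.97 -30.23] turn [-0.02 -0.32  0.07]
{'time': np.float64(2.9), 'q': array([ 14.733, -16.441,  -3.258, 103.112,   0.001, 102.849]), 'ee_pos': array([0.366, 0.096, 0.36 ]), 'tcp_rot': array([-89.984,  -0.069,   1.885]), 'wrist_force': array([ 0.937,  1.104, -0.766]), 'torque': array([ 0.098, -0.022,  0.002]), 'opening': np.float64(0.0857)}
```

Call:
arm_command(rows=[11.7, 6, -30.2, 0, -0.3, 0, 1, 11.7, 6, -30.2, 0, -0.3, 0, 1, 11.7, 6, -30.2, 0, -0.3, 0, 1, 11.7, 6, -30.2, 0, -0.3, 0, 1, 11.7, 6, -30.2, 0, -0.3, 0, 1, 11.7, 6, -30.2, 0, -0.3, 0, 1, 11.7, 6, -30.2, 0, -0.3, 0, 1, 11.7, 6, -30.2, 0, -0.3, 0, 1, 11.7, 6, -30.2, 0, -0.3, 0, 1, 11.7, 6, -30.2, 0, -0.3, 0, 1])

```text
time: 3.73
ee_pos: [0.4946, -0.2005, 0.2979]
tcp_rot: [-89.9, 0.1, 2.4]
wrist_force: [-0.4, 0.6, 0.7]
opening: 0.0854
```

```bash
python3 - <<'E'
from h import *
st()
c=cam('wrist','w1')
p=cloud(c)
m=(p[...,2]>0.055)&(p[...,2]<0.09)&(abs(p[...,0]-0.49)<0.04)&(abs(p[...,1]+0.2)<0.06)
h=p[m];print(len(h),h.min(0),h.max(0),h.mean(0)); r=cv2.minAreaRect(h[:,:2].astype(np.float32));print(r)
m=(p[...,2]>0.026)&(p[...,2]<0.045)&(abs(p[...,0]-0.51)<0.14)&(abs(p[...,1]+0.2)<0.13)
h=p[m];print(len(h),h.min(0),h.max(0),np.median(h,0)); print(cv2.minAreaRect(h[:,:2].astype(np.float32)))
for t in ['hinge','panel_edge','panel_handle']:
    for r in models.spot_point(t,'wrist')[:2]: print(t,r,pt(c,*r['location']))
E
```

```text
{'time': np.float64(3.7333), 'q': array([-22.064,   2.732,   7.042,  94.457,   0.003,  65.564]), 'ee_pos': array([ 0.495, -0.201,  0.298]), 'tcp_rot': array([-89.936,   0.133,   2.372]), 'wrist_force': array([-0.418,  0.646,  0.704]), 'torque': array([0.005, 0.039, 0.008]), 'opening': np.float64(0.0854)}
1175 [ 0.488 -0.25   0.056] [ 0.5   -0.161  0.079] [ 0.494 -0.203  0.076]
((0.4941537082195282, -0.2057843655347824), (0.009841200895607471, 0.08868014067411423), 2.0293469429016113)
19230 [ 0.437 -0.286  0.026] [ 0.594 -0.118  0.043] [ 0.521 -0.198  0.034]
((0.5151730179786682, -0.203182190656662), (0.15285851061344147, 0.1698848456144333), 2.1210012435913086)
hinge {'location': [408.7, 178.3], 'conf': 0.83} [ 0.578 -0.203  0.037]
panel_edge {'location': [262.5, 178.5], 'conf': 0.83} [ 0.432 -0.215  0.012]
panel_handle {'location': [383.5, 174.6], 'conf': 0.22} [ 0.554 -0.201  0.034]
```

View pics/w1.png

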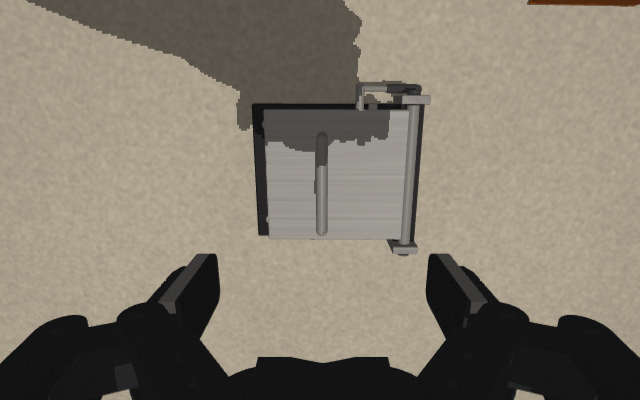

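```bash
python3 - <<'E'
from h import *
go([0.494,-0.204,0.125],2.1)
E
```

```text
shift [-0.09 17.51 -0.59] turn [0.02 0.49 0.06]
```

Call:
arm_command(rows=[-0.1, 4, -0.3, 0, 0, 0, 0, -0.1, 8, -0.3, 0, 0, 0, 0, 0, 12, -0.3, 0, 0, 0, 0, 0, 15, -0.3, 0, 0, 0, 0, 0, 17.5, -0.3, 0, 0, 0, 0, 0, 17.5, -0.3, 0, 0, 0, 0, 0, 17.5, -0.3, 0, 0, 0, -1, 0, 17.5, -0.3, 0, 0, 0, -1, 0, 17.5, -0.3, 0, 0, 0, -1, 0, 17.5, -0.3, 0, 0, 0, -1, 0, 17.5, -0.3, 0, 0, 0, -1, 0, 17.5, -0.3, 0, 0, 0, -1], force=80)

```text
time: 4.93
ee_pos: [0.4936, -0.202, 0.127]
tcp_rot: [-90.1, 0.1, 2.5]
wrist_force: [-15.1, 2.7, 10.3]
opening: 0.0073
```

```bash
python3 - <<'E'
from h import *
st()
c=cam('wrist','w2')
E
```

```text
{'time': np.float64(4.9333), 'q': array([-22.224,   3.071, -11.522,  75.467,  -0.085,  65.272]), 'ee_pos': array([ 0.494, -0.202,  0.127]), 'tcp_rot': array([-90.052,   0.089,   2.504]), 'wrist_force': array([-15.089,   2.701,  10.299]), 'torque': array([ 0.31 ,  2.953, -0.038]), 'opening': np.float64(0.0073)}
```

View pics/w2.png

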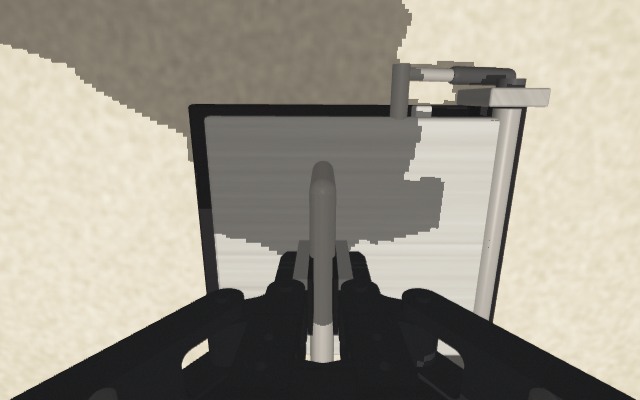

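```bash
cat > arc.py <<'E'
import numpy as np
def B(th): return np.array([-85*np.cos(th)+42*np.sin(th), 85*np.sin(th)+42*np.cos(th)])
def rows(t0,t1,n,k0,k1):
    # tilt k0->k1 deg; shifts in tool frame at tilt k0
    def T(th,k): 
        k=np.radians(k);return B(th)+54*np.array([np.sin(k),np.cos(k)])
    b=T(t0,k0);c,s=np.cos(np.radians(k0)),np.sin(np.radians(k0))
    for i in range(1,n+1):
        f=i/n; d=T(t0+f*(t1-t0),k0+f*(k1-k0))-b
        x=d[0]*c-d[1]*s; y=-(d[0]*s+d[1]*c)
        print([round(x/10,2),round(y/10,2),0,0,0,round(f*(k1-k0),1),-1],end=', ')
    print()
E
python3 -c "
from arc import *
rows(0,.6,12,0,8); rows(.6,1.15,11,8,15)"
```

```text
[np.float64(0.28), np.float64(-0.42), 0, 0, 0, 0.7, -1], [np.float64(0.59), np.float64(-0.83), 0, 0, 0, 1.3, -1], [np.float64(0.91), np.float64(-1.22), 0, 0, 0, 2.0, -1], [np.float64(1.26), np.float64(-1.6), 0, 0, 0, 2.7, -1], [np.float64(1.62), np.float64(-1.96), 0, 0, 0, 3.3, -1], [np.float64(2.0), np.float64(-2.31), 0, 0, 0, 4.0, -1], [np.float64(2.39), np.float64(-2.64), 0, 0, 0, 4.7, -1], [np.float64(2.81), np.float64(-2.96), 0, 0, 0, 5.3, -1], [np.float64(3.24), np.float64(-3.25), 0, 0, 0, 6.0, -1], [np.float64(3.68), np.float64(-3.52), 0, 0, 0, 6.7, -1], [np.float64(4.14), np.float64(-3.78), 0, 0, 0, 7.3, -1], [np.float64(4.61), np.float64(-4.01), 0, 0, 0, 8.0, -1], 
[np.float64(0.44), np.float64(-0.28), 0, 0, 0, 0.6, -1], [np.float64(0.9), np.float64(-0.53), 0, 0, 0, 1.3, -1], [np.float64(1.37), np.float64(-0.77), 0, 0, 0, 1.9, -1], [np.float64(1.85), np.float64(-0.99), 0, 0, 0, 2.5, -1], [np.float64(2.34), np.float64(-1.18), 0, 0, 0, 3.2, -1], [np.float64(2.84), np.float64(-1.35), 0, 0, 0, 3.8, -1], [np.float64(3.35), np.float64(-1.5), 0, 0, 0, 4.5, -1], [np.float64(3.87), np.float64(-1.62), 0, 0, 0, 5.1, -1], [np.float64(4.39), np.float64(-1.72), 0, 0, 0, 5.7, -1], [np.float64(4.92), np.float64(-1.8), 0, 0, 0, 6.4, -1], [np.float64(5.45), np.float64(-1.85), 0, 0, 0, 7.0, -1],
```

Call:
arm_command(rows=[0.28, -0.42, 0, 0, 0, 0.7, -1, 0.59, -0.83, 0, 0, 0, 1.3, -1, 0.91, -1.22, 0, 0, 0, 2, -1, 1.26, -1.6, 0, 0, 0, 2.7, -1, 1.62, -1.96, 0, 0, 0, 3.3, -1, 2, -2.31, 0, 0, 0, 4, -1, 2.39, -2.64, 0, 0, 0, 4.7, -1, 2.81, -2.96, 0, 0, 0, 5.3, -1, 3.24, -3.25, 0, 0, 0, 6, -1, 3.68, -3.52, 0, 0, 0, 6.7, -1, 4.14, -3.78, 0, 0, 0, 7.3, -1, 4.61, -4.01, 0, 0, 0, 8, -1])

```text
time: 5.98
ee_pos: [0.5379, -0.2002, 0.1674]
tcp_rot: [-90.1, 8.4, 2.5]
wrist_force: [-21.6, 1.8, 15.6]
opening: 0.0073
```

```bash
python3 - <<'E'
from h import *
st()
c=cam('side','s1');c=cam('wrist','w3')
E
python3 -c "
import cv2,numpy as np
a=cv2.imread('pics/s1.png')[100:260,260:460];a=cv2.resize(a,(400,320));b=cv2.resize(cv2.imread('pics/w3.png'),(400,250))
c=np.zeros((320,800,3),np.uint8);c[:,:400]=a;c[:250,400:]=b;cv2.imwrite('pics/c1.png',c)"
```

```text
{'time': np.float64(5.9833), 'q': array([-19.25 ,  14.326,   5.213,  88.648,  -3.148,  68.484]), 'ee_pos': array([ 0.538, -0.2  ,  0.167]), 'tcp_rot': array([-90.063,   8.371,   2.475]), 'wrist_force': array([-21.555,   1.845,  15.635]), 'torque': array([ 0.054,  4.591, -0.131]), 'opening': np.float64(0.0073)}
```

View pics/c1.png

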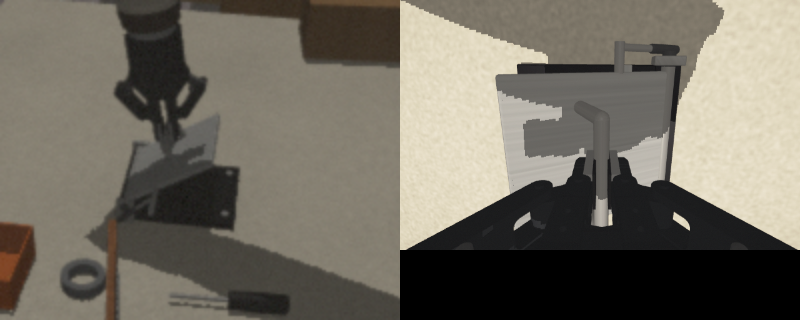

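Call:
arm_command(rows=[0.44, -0.28, 0, 0, 0, 0.6, -1, 0.9, -0.55, 0, 0, 0, 1.3, -1, 1.37, -0.8, 0, 0, 0, 1.9, -1, 1.85, -1.02, 0, 0, 0, 2.5, -1, 2.34, -1.22, 0, 0, 0, 3.2, -1, 2.84, -1.4, 0, 0, 0, 3.8, -1, 3.35, -1.55, 0, 0, 0, 4.5, -1, 3.87, -1.68, 0, 0, 0, 5.1, -1, 4.39, -1.79, 0, 0, 0, 5.7, -1, 4.92, -1.88, 0, 0, 0, 6.4, -1, 5.45, -1.93, 0, 0, 0, 7, -1, 5.45, -1.93, 0, 0, 0, 7, -1])

```text
time: 7.08
ee_pos: [0.5983, -0.1976, 0.1816]
tcp_rot: [-90.2, 14.7, 2.5]
wrist_force: [-3.1, 0.2, 21.3]
opening: 0.0071
```

```bash
python3 - <<'E'
from h import *
st()
c=cam('side','s2');c=cam('wrist','w4')
p=cloud(c)
E
python3 -c "
import cv2,numpy as np
a=cv2.imread('pics/s2.png')[100:260,260:460];a=cv2.resize(a,(400,320));b=cv2.resize(cv2.imread('pics/w4.png'),(400,250))
c=np.zeros((320,800,3),np.uint8);c[:,:400]=a;c[:250,400:]=b;cv2.imwrite('pics/c2.png',c)"
```

```text
{'time': np.float64(7.0833), 'q': array([-16.614,  27.714,  23.204,  99.394,  -4.947,  71.459]), 'ee_pos': array([ 0.598, -0.198,  0.182]), 'tcp_rot': array([-90.175,  14.741,   2.508]), 'wrist_force': array([-3.138,  0.241, 21.262]), 'torque': array([ 0.028,  1.81 , -0.115]), 'opening': np.float64(0.0071)}
```

View pics/c2.png

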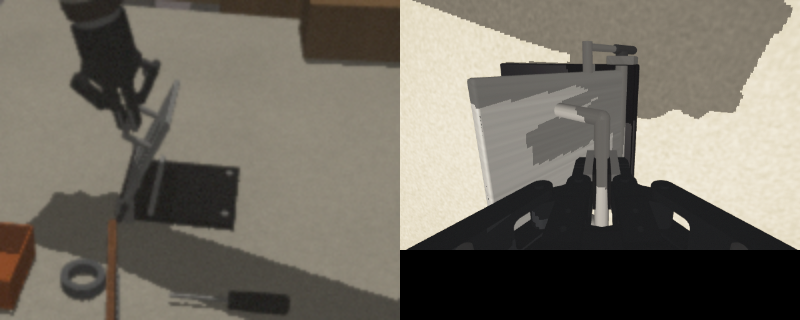

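Call:
arm_command(rows=[0, 0, 0, 0, 0, 0, -0.4, 0, 0, 0, 0, 0, 0, -0.4, 0, 0, 0, 0, 0, 0, -0.4, 0, 0, 0, 0, 0, 0, -0.4, 0, -1, 0, 0, 0, 0, -0.4, 0, -3, 0, 0, 0, 0, -0.4, 0, -6, 0, 0, 0, 0, -0.4, 0, -10, 0, 0, 0, 0, -0.4, 0, -12, 0, 0, 0, 0, -0.8, 0, -12, 0, 0, 0, 0, -1])

```text
time: 8.02
ee_pos: [0.6294, -0.1959, 0.2967]
tcp_rot: [-90.1, 14.6, 2.5]
wrist_force: [0.1, 0.2, 0.7]
opening: 0.0025
```

```bash
python3 - <<'E'
from h import *
st()
c=cam('side','s3');c=cam('scene','sc3')
go([0.475,-0.203,0.30],2.1)
E
python3 -c "
import cv2,numpy as np
a=cv2.imread('pics/s3.png')[60:260,240:460];a=cv2.resize(a,(400,364));b=cv2.resize(cv2.imread('pics/sc3.png')[100:300,140:360],(400,364))
cv2.imwrite('pics/c3.png',np.hstack([a,b]))"
```

```text
{'time': np.float64(8.0167), 'q': array([-15.787,  35.442,  47.077, 115.534,  -4.67 ,  72.244]), 'ee_pos': array([ 0.629, -0.196,  0.297]), 'tcp_rot': array([-90.12 ,  14.647,   2.524]), 'wrist_force': array([0.092, 0.241, 0.683]), 'torque': array([ 0.016, -0.179, -0.065]), 'opening': np.float64(0.0025)}
shift [-15.09   3.21  -0.01] turn [  0.08   0.44 -14.92]
```

View pics/c3.png

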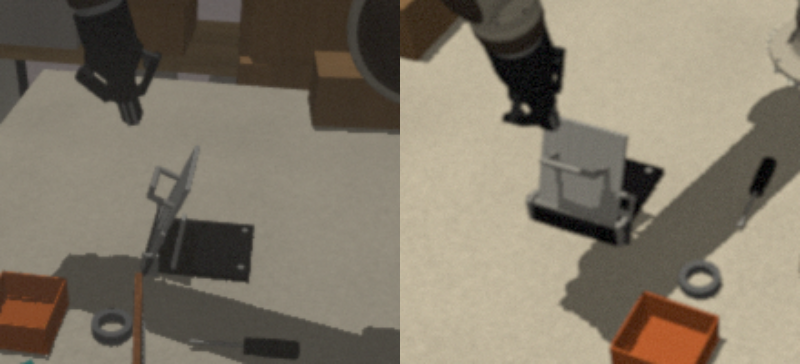

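Call:
arm_command(rows=[-4, 1, 0, 0, 0.4, -5, -1, -8, 2, 0, 0, 0.4, -10, -1, -12, 2.7, 0, 0, 0.4, -14.9, -1, -15.1, 3.2, 0, 0, 0.4, -14.9, -1, -15.1, 3.2, 0, 0, 0.4, -14.9, -1, -14.5, 6, 0, 0, 0.4, -14.9, -1, -13.6, 9.2, 0, 0, 0.4, -14.9, -1, -12.7, 12.4, 0, 0, 0.4, -14.9, -1, -12.7, 12.4, 0, 0, 0.4, -14.9, -1])

```text
time: 8.87
ee_pos: [0.4704, -0.2017, 0.1975]
tcp_rot: [-89.8, 0.6, 2.1]
wrist_force: [-0.0, 0.3, -1.5]
opening: 0.0001
```

```bash
python3 - <<'E'
from h import *
st()
E
```

```text
{'time': np.float64(8.8667), 'q': array([-23.175,  -0.476,  -7.312,  83.823,  -0.09 ,  64.721]), 'ee_pos': array([ 0.47 , -0.202,  0.198]), 'tcp_rot': array([-89.8  ,   0.634,   2.106]), 'wrist_force': array([-0.037,  0.292, -1.539]), 'torque': array([ 0.038,  0.055, -0.04 ]), 'opening': np.float64(0.0001)}
```

Call:
arm_command(rows=[1, 0, 0, 0, 0, 0, -1, 2, 0, 0, 0, 0, 0, -1, 3, 0, 0, 0, 0, 0, -1, 4, 0, 0, 0, 0, 0, -1, 5, 0, 0, 0, 0, 0, -1, 6, 0, 0, 0, 0, 0, -1, 7, 0, 0, 0, 0, 0, -1, 8, 0, 0, 0, 0, 0, -1, 9, 0, 0, 0, 0, 0, -1, 10, 0, 0, 0, 0, 0, -1, 11, 0, 0, 0, 0, 0, -1, 12, 0, 0, 0, 0, 0, -1])

```text
time: 9.87
ee_pos: [0.595, -0.1982, 0.2045]
tcp_rot: [-90.0, 0.1, 2.1]
wrist_force: [-0.3, 0.2, -0.3]
opening: -0.0004
```

```bash
python3 - <<'E'
from h import *
st()
c=cam('side','s4');c=cam('scene','sc4')
E
python3 -c "
import cv2,numpy as np
a=cv2.imread('pics/s4.png')[60:260,240:460];a=cv2.resize(a,(400,364));b=cv2.resize(cv2.imread('pics/sc4.png')[100:300,140:360],(400,364))
cv2.imwrite('pics/c4.png',np.hstack([a,b]))"
```

```text
{'time': np.float64(9.8667), 'q': array([-18.404,  14.83 ,  10.309,  85.545,  -0.069,  69.449]), 'ee_pos': array([ 0.595, -0.198,  0.204]), 'tcp_rot': array([-90.042,   0.086,   2.148]), 'wrist_force': array([-0.326,  0.173, -0.278]), 'torque': array([-0.011, -0.028,  0.029]), 'opening': np.float64(-0.0004)}
```

View pics/c4.png

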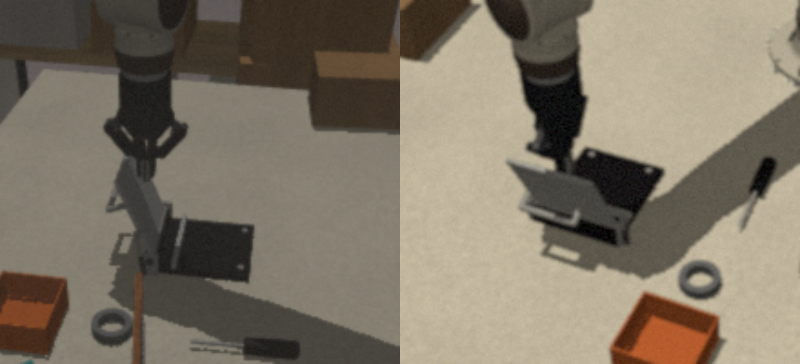

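```bash
python3 - <<'E'
from h import *
go([0.515,0.204,0.38],11.6)
E
```

```text
shift [ -6.52 -17.61  40.48] turn [ 0.02 -9.43 -0.11]
```

Call:
arm_command(rows=[0, -4, 0, 0, 0, 0, -1, 0, -8, 0, 0, 0, 0, -1, 0, -12, 0, 0, 0, 0, 0, -1, -15, 4, 0, 0, 0, 0, -6.5, -17.6, 40.5, 0, -9.4, 0, 0, -6.5, -17.6, 40.5, 0, -9.4, 0, 0, -6.5, -17.6, 40.5, 0, -9.4, 0, 0, -6.5, -17.6, 40.5, 0, -9.4, 0, 0, -6.5, -17.6, 40.5, 0, -9.4, 0, 0, -6.5, -17.6, 40.5, 0, -9.4, 0, 0, -6.5, -17.6, 40.5, 0, -9.4, 0, 0, -6.5, -17.6, 40.5, 0, -9.4, 0, 0])

```text
time: 10.97
ee_pos: [0.5213, 0.1622, 0.3772]
tcp_rot: [-90.0, 0.1, 11.5]
wrist_force: [0.3, 0.0, -0.5]
opening: 0.043
```

Call:
arm_command(rows=[0, 0, 0, 0, 0, 0, 0, 0, 0, 0, 0, 0, 0, 0])

```text
time: 11.13
ee_pos: [0.5217, 0.1625, 0.3769]
tcp_rot: [-90.0, 0.1, 11.8]
wrist_force: [-0.3, -0.8, -0.7]
opening: 0.0428
```

```bash
python3 - <<'E'
from h import *
import pickle
st()
C={n:cam(n,n+'5') for n in ['wrist','scene','side']}
pickle.dump(C,open('d5.pkl','wb'))
p=cloud(C['wrist']); px=C['wrist']['pixels'].astype(int)
m=(p[...,2]>0.19)&(p[...,2]<0.24)&(abs(p[...,0]-0.515)<0.05)&(abs(p[...,1]-0.21)<0.1)&(px[...,2]>px[...,0]+15)
q=p[m];print(len(q),q.min(0),q.max(0),np.median(q,0))
t=q[q[:,2]>0.21];r=cv2.minAreaRect(t[:,:2].astype(np.float32));print(r)
# panel plane
for n in ['scene','side']:
    p=cloud(C[n]); m=(p[...,2]>0.06)&(p[...,2]<0.19)&(abs(p[...,0]-0.6)<0.1)&(abs(p[...,1]+0.2)<0.09)
    q=p[m];print(n,len(q),q.min(0),q.max(0))
E
```

```text
{'time': np.float64(11.1333), 'q': array([ 17.31 ,   6.984,  20.536, 103.644,  -0.021,  95.543]), 'ee_pos': array([0.522, 0.163, 0.377]), 'tcp_rot': array([-90.03 ,   0.089,  11.767]), 'wrist_force': array([-0.26 , -0.772, -0.671]), 'torque': array([-0.035,  0.004,  0.011]), 'opening': np.float64(0.0428)}
2975 [0.499 0.13  0.218] [0.536 0.277 0.223] [0.516 0.214 0.22 ]
((0.5179042220115662, 0.2034272849559784), (0.007941017858684063, 0.14967778325080872), 11.723422050476074)
scene 1037 [ 0.588 -0.264  0.06 ] [ 0.655 -0.112  0.163]
side 583 [ 0.583 -0.268  0.06 ] [ 0.63  -0.113  0.159]
```

View pics/wrist5.png

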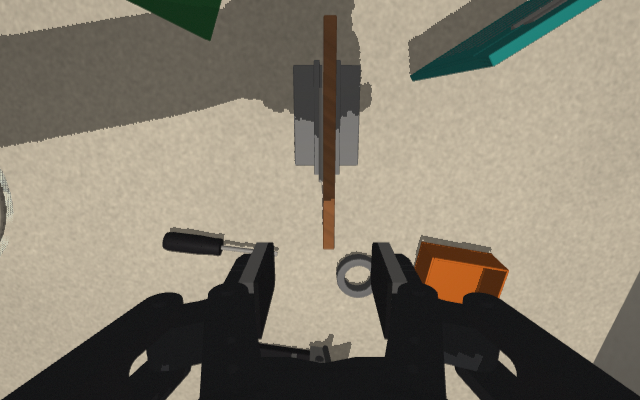

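View pics/scene5.png

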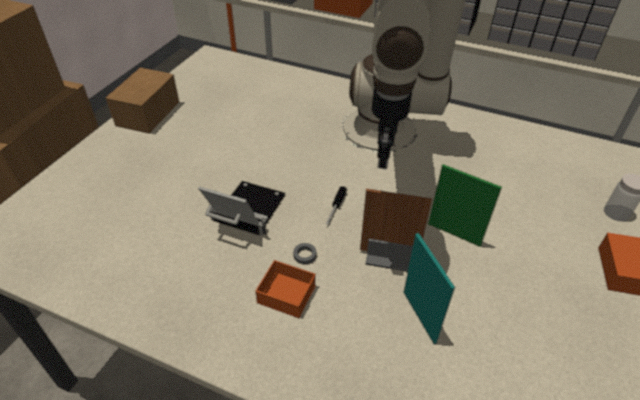

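```bash
python3 - <<'E'
from h import *
go([0.517,0.2035,0.30],11.7)
go([0.517,0.2035,0.272],11.7)
E
```

```text
shift [0.36 7.66 4.41] turn [ 0.05 -0.21 -0.12]
shift [ 0.36 10.46  4.42] turn [ 0.05 -0.21 -0.12]
```

Call:
arm_command(rows=[0.3, 0, 4.4, 0, -0.2, 0, 0, 0.3, 0, 4.4, 0, -0.2, 0, 0, 0.3, 0, 4.4, 0, -0.2, 0, 0, 0.3, 0, 4.4, 0, -0.2, 0, 0, 0.4, 3, 4.4, 0, -0.2, 0, 0, 0.4, 6, 4.4, 0, -0.2, 0, 0, 0.4, 7.6, 4.4, 0, -0.2, 0, 0, 0.4, 7.6, 4.4, 0, -0.2, 0, 0])

```text
time: 11.95
ee_pos: [0.5168, 0.2024, 0.297]
tcp_rot: [-90.1, 0.4, 11.6]
wrist_force: [-1.3, -0.1, -0.5]
opening: 0.0427
```

```bash
python3 - <<'E'
from h import *
c=cam('wrist','w6')
go([0.517,0.2035,0.272],11.7)
p=cloud(c); px=c['pixels'].astype(int)
m=(p[...,2]>0.19)&(p[...,2]<0.24)&(abs(p[...,0]-0.515)<0.05)&(abs(p[...,1]-0.21)<0.1)&(px[...,2]>px[...,0]+15)
q=p[m];print(len(q),q.min(0),q.max(0),np.median(q,0))
E
```

```text
shift [0.03 2.75 0.09] turn [ 0.07 -0.07 -0.27]
5109 [0.482 0.143 0.196] [0.55  0.277 0.24 ] [0.514 0.221 0.22 ]
```

View pics/w6.png

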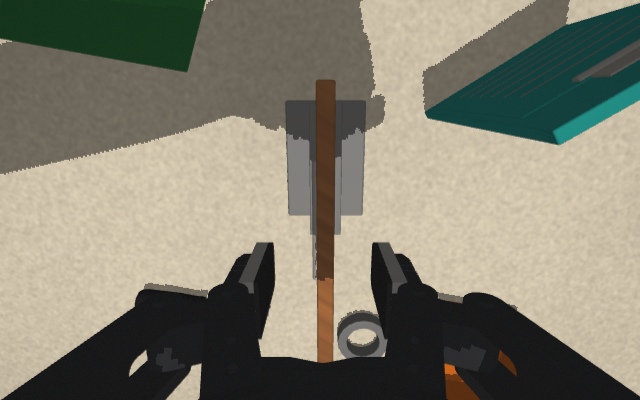

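Call:
arm_command(rows=[0, 1.5, 0, 0, 0, 0, 0, 0, 2.7, 0, 0, 0, 0, 0, 0, 2.7, 0, 0, 0, 0, 0, 0, 2.7, 0, 0, 0, 0, -1, 0, 2.7, 0, 0, 0, 0, -1, 0, 2.7, 0, 0, 0, 0, -1, 0, 2.7, 0, 0, 0, 0, -1, 0, 2.7, 0, 0, 0, 0, -1, 0, 2.7, 0, 0, 0, 0, -1], force=70)

```text
time: 12.75
ee_pos: [0.5177, 0.2042, 0.2756]
tcp_rot: [-90.0, -0.1, 11.7]
wrist_force: [0.2, -1.0, 5.3]
opening: 0.0061
```

```bash
python3 - <<'E'
from h import *
st()
c=cam('wrist','w7')
E
```

```text
{'time': np.float64(12.75), 'q': array([21.541,  5.324,  7.303, 91.932, -0.032, 99.811]), 'ee_pos': array([0.518, 0.204, 0.276]), 'tcp_rot': array([-90.023,  -0.052,  11.729]), 'wrist_force': array([ 0.195, -1.009,  5.282]), 'torque': array([-0.177, -0.046,  0.029]), 'opening': np.float64(0.0061)}
```

View pics/w7.png

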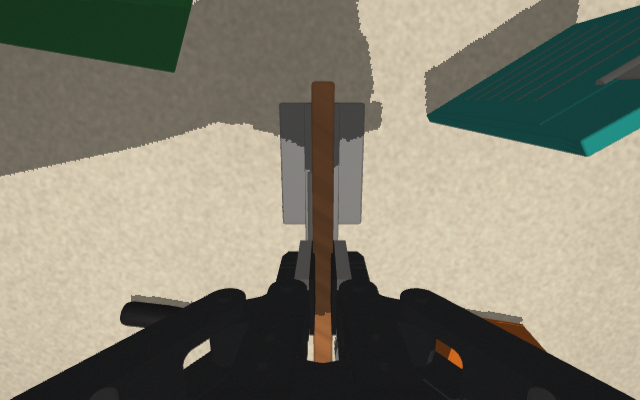

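Call:
arm_command(rows=[0, -1, 0, 0, 0, 0, -1, 0, -2.5, 0, 0, 0, 0, -1, 0, -4, 0, 0, 0, 0, -1, 0, -6, 0, 0, 0, 0, -1, 0, -8, 0, 0, 0, 0, -1, 0, -10, 0, 0, 0, 0, -1, 0, -12, 0, 0, 0, 0, -1, 0, -12, 0, 0, 0, 0, -1])

```text
time: 13.47
ee_pos: [0.5175, 0.2044, 0.3983]
tcp_rot: [-90.0, -0.2, 11.7]
wrist_force: [0.4, -0.2, -1.0]
opening: 0.0059
```

```bash
python3 - <<'E'
from h import *
import pickle
st()
C={n:cam(n,n+'8') for n in ['scene','side']}
pickle.dump(C,open('d8.pkl','wb'))
for n in C:
    p=cloud(C[n]);px=C[n]['pixels'].astype(int)
    m=(p[...,2]>0.11)&(p[...,2]<0.36)&(abs(p[...,0]-0.52)<0.06)&(abs(p[...,1]-0.21)<0.12)&(px[...,2]>px[...,0]+20)
    q=p[m]; print(n,m.sum(),q.min(0),q.max(0))
    mu=q.mean(0);U,S,V=np.linalg.svd(q-mu,full_matrices=False);print(mu,V[2],S/np.sqrt(len(q)))
cv2.imwrite('pics/c8.png',np.hstack([C['scene']['pixels'][100:400,120:520],C['side']['pixels'][100:400,180:580]]))
E
```

```text
{'time': np.float64(13.4667), 'q': array([ 21.555,   9.232,  25.541, 106.117,  -0.016,  99.815]), 'ee_pos': array([0.517, 0.204, 0.398]), 'tcp_rot': array([-89.983,  -0.193,  11.74 ]), 'wrist_force': array([ 0.427, -0.152, -1.008]), 'torque': array([ 0.013, -0.084,  0.015]), 'opening': np.float64(0.0059)}
scene 4818 [0.498 0.132 0.129] [0.539 0.28  0.345]
[0.52  0.207 0.245] [-0.979 -0.202 -0.004] [0.061 0.044 0.002]
side 436 [0.499 0.132 0.133] [0.536 0.279 0.36 ]
[0.508 0.25  0.285] [-0.978 -0.207 -0.001] [0.069 0.035 0.002]
```

View pics/c8.png

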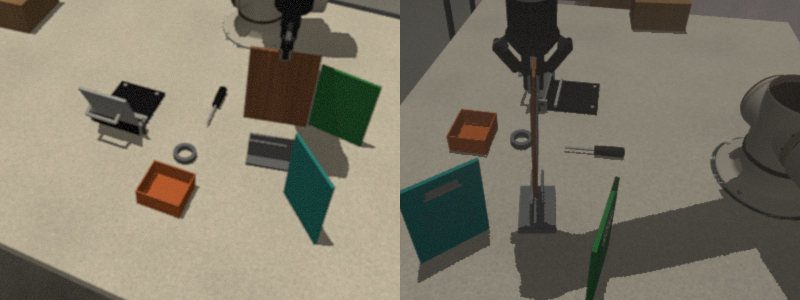

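```bash
python3 - <<'E'
from h import *
from scipy.optimize import least_squares, fsolve
D=np.array([[4.98,10.08,95.1,.5498,.304],[-16.441,-3.258,103.112,.3784,.360],[2.732,7.042,94.457,.534,.298],[3.071,-11.522,75.467,.5334,.127],[14.83,10.309,85.545,.627,.2045],[5.324,7.303,91.932,.5565,.2756],[9.232,25.541,106.117,.5563,.3983],
[27.714,23.204,99.394,np.hypot(.598,.198),.1816],[35.442,47.077,115.534,np.hypot(.629,.196),.297],[14.326,5.213,88.648,np.hypot(.5379,.2002),.1674]])
d=np.radians
def fk(p,q2,q3,q4):
    r0,z0,L1,a,L2,b,L3,c=p
    q2,q3,q4=d(q2),d(q3),d(q4); s=q2-q3; t=s+q4
    return r0+L1*np.sin(q2+a)+L2*np.cos(s+b)+L3*np.cos(t), z0+L1*np.cos(q2+a)-L2*np.sin(s+b)-L3*np.sin(t)
f=lambda p:np.r_[fk(p,*D[:,:3].T)[0]-D[:,3],fk(p,*D[:,:3].T)[1]-D[:,4]]
s=least_squares(f,[0,.3,.3,0,.3,0,.2,0]);print(s.x,np.abs(s.fun).max())
p=s.x
T=lambda r,z,t:fsolve(lambda q:[fk(p,*q)[0]-r,fk(p,*q)[1]-z,q[0]-q[1]+q[2]-90-t],[25,30,110],full_output=1)
for r,z,t in [(.69,.26,20.6),(.70,.30,20.6),(.69,.38,20),(.68,.40,15),(.69,.26,12),(.69,.34,12)]:
    o=T(r,z,t);print(r,z,t,o[0],o[2])
E
```

```text
[ 0.     0.159  0.419 -0.002  0.521 -0.07   0.355  0.   ] 0.0003755133348322115
0.69 0.26 20.6 [ 49.85   64.016 124.766] 1
0.7 0.3 20.6 [ 60.355  86.134 136.379] 5
0.69 0.38 20 [ 55.85   86.087 140.237] 5
0.68 0.4 15 [ 53.147  86.139 137.992] 5
0.69 0.26 12 [ 37.742  46.635 110.893] 1
0.69 0.34 12 [ 45.448  68.099 124.651] 1
```

```bash
cat >> h.py <<'E'
ST=np.array([0.508,-0.2035]); YAW=2.1; L=0.265
def tcp(xs,zs,t,ys=0):
    """TCP world for board bottom at stand (xs,ys,zs) mm, tilt t deg"""
    k=np.radians(t);x=xs/1000+L*np.sin(k);z=zs/1000+L*np.cos(k);c,s=np.cos(np.radians(YAW)),np.sin(np.radians(YAW))
    return np.array([ST[0]+c*x-s*ys/1000,ST[1]+s*x+c*ys/1000,z])
P_=[0,.159,.419,-.002,.521,-.07,.355,0]
def reach(pos,t):
    from scipy.optimize import fsolve
    d=np.radians
    def fk(q2,q3,q4):
        r0,z0,L1,a,L2,b,L3,c=P_;q2,q3,q4=d(q2),d(q3),d(q4);s=q2-q3;u=s+q4
        return r0+L1*np.sin(q2+a)+L2*np.cos(s+b)+L3*np.cos(u),z0+L1*np.cos(q2+a)-L2*np.sin(s+b)-L3*np.sin(u)
    r=np.hypot(*pos[:2])
    o=fsolve(lambda q:[fk(*q)[0]-r,fk(*q)[1]-pos[2],q[0]-q[1]+q[2]-90-t*.95],[25,30,110],full_output=1);print('ik',pos,t,o[0],o[2]==1)
E
python3 - <<'E'
from h import *
for a in [(72,130,0),(50,120,0),(48,110,5),(48,60,5),(48,15,5),(48,15,10),(50,15,15),(54,15,20),(54,15,21.8)]: reach(tcp(*a),a[2])
go(tcp(50,130,0),YAW)
E
```

```text
ik [ 0.58  -0.201  0.395] 0 [ 18.138  35.818 107.68 ] True
ik [ 0.558 -0.202  0.385] 0 [ 14.269  29.853 105.584] True
ik [ 0.579 -0.201  0.374] 5 [ 21.517  37.561 110.795] True
ik [ 0.579 -0.201  0.324] 5 [ 19.039  28.619 104.329] True
ik [ 0.579 -0.201  0.279] 5 [17.707 21.903 98.946] True
ik [ 0.602 -0.2    0.276] 10 [ 25.479  31.248 105.269] True
ik [ 0.627 -0.199  0.271] 15 [ 34.297  42.41  112.364] True
ik [ 0.653 -0.198  0.264] 20 [ 45.301  57.492 121.191] True
ik [ 0.66  -0.198  0.261] 21.8 [ 49.99   64.337 125.057] True
shift [ -4.32  -0.05 -40.58] turn [ 0.02  9.64 -0.03]
```

Call:
arm_command(rows=[-0.1, 0, -1.5, 0, 0.5, 0, -1, -0.4, 0, -4.5, 0, 1.2, 0, -1, -0.9, 0, -8.5, 0, 2, 0, -1, -1.3, 0, -12.5, 0, 3, 0, -1, -1.8, 0, -16.5, 0, 4, 0, -1, -2.2, 0, -20.5, 0, 5, 0, -1, -2.6, 0, -24.5, 0, 6, 0, -1, -3, 0, -28.5, 0, 7, 0, -1, -3.5, 0, -32.5, 0, 8, 0, -1, -3.9, 0, -36.2, 0, 9, 0, -1, -4.2, 0, -39, 0, 9.6, 0, -1, -4.3, 0, -40.6, 0, 9.6, 0, -1])

```text
time: 14.57
ee_pos: [0.5576, -0.2051, 0.3921]
tcp_rot: [-90.0, 0.3, 2.0]
wrist_force: [0.3, -0.4, -2.5]
opening: 0.0062
```

Call:
arm_command(rows=[0, 0, 0, 0, 0, 0, -1, 0, 0, 0, 0, 0, 0, -1])

```text
time: 14.73
ee_pos: [0.5579, -0.2023, 0.3928]
tcp_rot: [-90.0, 0.2, 2.1]
wrist_force: [0.0, 0.4, -1.6]
opening: 0.0065
```

```bash
python3 - <<'E'
from h import *
import pickle
st()
C={n:cam(n,n+'9') for n in ['scene','side','wrist']}
pickle.dump(C,open('d9.pkl','wb'))
for n in ['scene','side']:
    p=cloud(C[n]);px=C[n]['pixels'].astype(int)
    m=(p[...,2]>0.11)&(p[...,2]<0.36)&(abs(p[...,0]-0.56)<0.06)&(abs(p[...,1]+0.2)<0.12)&(px[...,2]>px[...,0]+20)
    q=p[m]; print(n,m.sum(),q.min(0),q.max(0))
    if m.sum()>50: mu=q.mean(0);U,S,V=np.linalg.svd(q-mu,full_matrices=False);print(mu,V[2],S/np.sqrt(len(q)))
cv2.imwrite('pics/c9.png',np.hstack([C['scene']['pixels'][50:350,100:500],C['side']['pixels'][0:300,200:600]]))
go(tcp(48,100,5),YAW,5)
go(tcp(48,30,5),YAW,5)
E
```

```text
{'time': np.float64(14.7333), 'q': array([-19.906,  14.91 ,  31.592, 106.881,  -0.066,  68.022]), 'ee_pos': array([ 0.558, -0.202,  0.393]), 'tcp_rot': array([-89.987,   0.209,   2.072]), 'wrist_force': array([ 0.017,  0.367, -1.594]), 'torque': array([-0.026, -0.025,  0.007]), 'opening': np.float64(0.0065)}
scene 3738 [ 0.539 -0.277  0.115] [ 0.617 -0.124  0.358]
[ 0.559 -0.198  0.239] [ 0.999  0.039 -0.002] [0.061 0.045 0.002]
side 158 [ 0.55  -0.229  0.13 ] [ 0.562 -0.124  0.337]
[ 0.554 -0.136  0.268] [-0.999 -0.05  -0.006] [0.063 0.018 0.002]
shift [ 2.12  3.   -0.1 ] turn [0.04 0.12 4.89]
shift [ 2.13 10.   -0.1 ] turn [0.04 0.12 4.89]
```

View pics/c9.png

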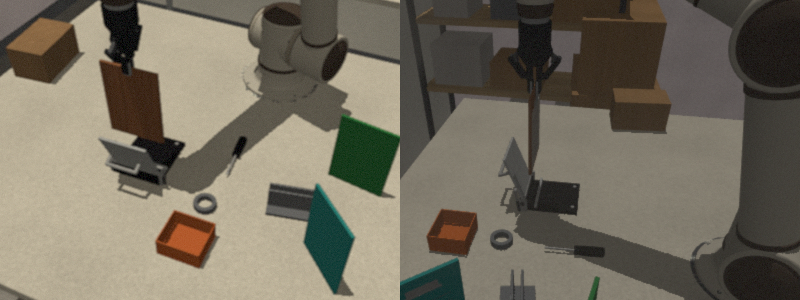

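View pics/wrist9.png

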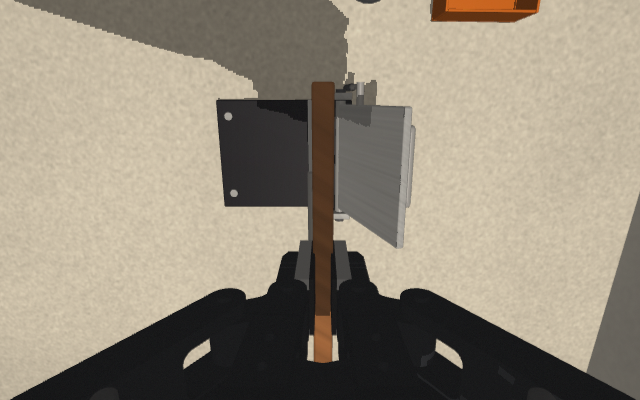

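```bash
python3 - <<'E'
from h import *
import pickle
C=pickle.load(open('d9.pkl','rb'))
p=cloud(C['wrist']); c,s=np.cos(np.radians(YAW)),np.sin(np.radians(YAW))
q=p-np.r_[ST,0]; xs=c*q[...,0]+s*q[...,1]; ys=-s*q[...,0]+c*q[...,1]; z=p[...,2]
m=(z>0.006)&(z<0.017)&(abs(xs)<0.12)&(abs(ys)<0.1)
print('plate',np.percentile(xs[m],[.5,50,99.5]),np.percentile(ys[m],[.5,99.5]),np.median(z[m]))
mm=m&(xs<0.02); r=cv2.minAreaRect(np.c_[xs[mm],ys[mm]].astype(np.float32)); print(r)
m=(z>0.018)&(z<0.026)&(xs>0.0)&(xs<0.06)&(abs(ys)<0.08); print('lip',m.sum(),np.percentile(xs[m],[1,50,99]),np.percentile(ys[m],[1,99]))
m=(z>0.06)&(z<0.15)&(xs>0.06)&(xs<0.14)&(abs(ys)<0.06)
A=np.c_[xs[m],np.ones(m.sum())];k=np.linalg.lstsq(np.c_[z[m],np.ones(m.sum()),ys[m]],xs[m],rcond=None)[0];print('panel x = a z + b',k,np.degrees(np.arctan(k[0])), 'model', np.tan(.38), (70-.03*0)/1000-np.tan(.38)*.03-.004/np.cos(.38))
m=(z>0.06)&(z<0.17)&(xs>0.06)&(xs<0.15)&(abs(ys)<0.1);print('panel ys',np.percentile(ys[m],[1,99]),xs[m].max(),z[m].max())
E
```

```text
plate [-0.083 -0.027  0.03 ] [-0.071  0.067] 0.01252471365994981
((-0.03217741847038269, -0.0025195851922035217), (0.13891784846782684, 0.10441017150878906), 89.89986419677734)
lip 286 [0.031 0.033 0.036] [-0.02   0.067]
panel x = a z + b [ 0.399  0.054 -0.002] 21.77522194906845 model 0.39941272145322637 0.05371035839757339
panel ys [-0.065  0.076] 0.14612228872188202 0.16279540998555558
```

Call:
arm_command(rows=[0.7, 1, -0.1, 0, 0, 1.6, -1, 1.4, 2, -0.2, 0, 0, 3.2, -1, 2.1, 3, -0.3, 0, 0, 4.9, -1, 2.1, 4.5, -0.3, 0, 0, 4.9, -1, 2.1, 6, -0.3, 0, 0, 4.9, -1, 2.1, 7.5, -0.3, 0, 0, 4.9, -1, 2.1, 9, -0.3, 0, 0, 4.9, -1, 2.1, 10, -0.3, 0, 0, 4.9, -1, 2.1, 10, -0.3, 0, 0, 4.9, -1])

```text
time: 15.63
ee_pos: [0.5786, -0.2027, 0.2919]
tcp_rot: [-90.0, 5.2, 2.2]
wrist_force: [-0.5, -0.1, -2.5]
opening: 0.0061
```

```bash
sed -i 's/-0.2035\]); YAW/-0.2055]); YAW/' h.py; python3 - <<'E'
from h import *
st()
C={n:cam(n,n+'10') for n in ['side','wrist']}
a=cv2.resize(C['side']['pixels'][60:240,260:440],(400,400));b=cv2.resize(C['wrist']['pixels'],(400,250))
b=cv2.copyMakeBorder(b,0,150,0,0,0);cv2.imwrite('pics/c10.png',np.hstack([a,b]))
go(tcp(48,14,5),YAW,5)
E
```

```text
{'time': np.float64(15.6333), 'q': array([-18.677,  18.088,  23.841, 100.578,  -1.824,  69.157]), 'ee_pos': array([ 0.579, -0.203,  0.292]), 'tcp_rot': array([-89.984,   5.157,   2.244]), 'wrist_force': array([-0.468, -0.076, -2.463]), 'torque': array([ 0.037, -0.083,  0.002]), 'opening': np.float64(0.0061)}
shift [0.17 1.64 0.03] turn [ 0.06  0.11 -0.  ]
```

View pics/c10.png

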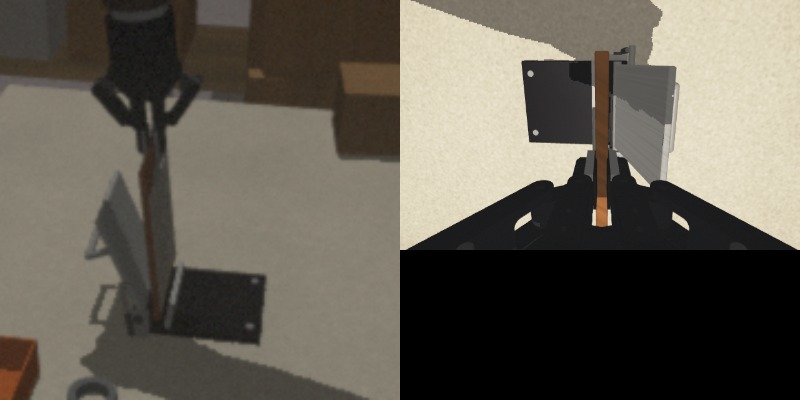

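Call:
arm_command(rows=[0.1, 0.3, 0, 0, 0, 0, -1, 0.1, 0.6, 0, 0, 0, 0, -1, 0.1, 0.9, 0, 0, 0, 0, -1, 0.1, 1.1, 0, 0, 0, 0, -1, 0.1, 1.3, 0, 0, 0, 0, -1, 0.1, 1.4, 0, 0, 0, 0, -1, 0.1, 1.5, 0, 0, 0, 0, -1, 0.1, 1.5, 0, 0, 0, 0, -1])

```text
time: 16.4
ee_pos: [0.5785, -0.2043, 0.2789]
tcp_rot: [-90.0, 5.0, 2.1]
wrist_force: [0.3, -1.3, -1.8]
opening: 0.0062
```

```bash
python3 - <<'E'
from h import *
st(); o=sensors.get_obs()
for a in [(48.5,15,8),(49,15,11),(50,15.5,14),(51,15.5,17),(52.5,15.5,20)]: go(tcp(*a),YAW,a[2],o)
E
```

```text
{'time': np.float64(16.4), 'q': array([-18.82 ,  17.698,  21.904,  98.87 ,  -1.835,  69.129]), 'ee_pos': array([ 0.579, -0.204,  0.279]), 'tcp_rot': array([-90.049,   5.011,   2.124]), 'wrist_force': array([ 0.301, -1.302, -1.83 ]), 'torque': array([-0.031, -0.104, -0.03 ]), 'opening': np.float64(0.0062)}
shift [1.5  0.01 0.14] turn [0.05 0.02 2.99]
shift [2.93 0.12 0.14] turn [0.05 0.02 5.99]
shift [4.4  0.24 0.14] turn [0.05 0.02 8.99]
shift [5.87 0.48 0.14] turn [ 0.05  0.02 11.99]
shift [7.36 0.79 0.14] turn [ 0.05  0.02 14.99]
```

Call:
arm_command(rows=[0.75, 0, 0.1, 0, 0, 1.5, -1, 1.5, 0.01, 0.1, 0, 0, 3, -1, 2.2, 0.06, 0.1, 0, 0, 4.5, -1, 2.93, 0.12, 0.1, 0, 0, 6, -1, 3.67, 0.18, 0.1, 0, 0, 7.5, -1, 4.4, 0.24, 0.1, 0, 0, 9, -1, 5.13, 0.36, 0.1, 0, 0, 10.5, -1, 5.87, 0.48, 0.1, 0, 0, 12, -1, 6.6, 0.63, 0.1, 0, 0, 13.5, -1, 7.36, 0.79, 0.1, 0, 0, 15, -1, 7.36, 0.79, 0.1, 0, 0, 15, -1])

```text
time: 17.32
ee_pos: [0.6516, -0.2004, 0.2614]
tcp_rot: [-90.0, 20.4, 2.2]
wrist_force: [-5.4, -0.9, -2.8]
opening: 0.0061
```

```bash
python3 - <<'E'
from h import *
st(); o=sensors.get_obs()
C={n:cam(n,n+'11') for n in ['side','wrist']}
a=cv2.resize(C['side']['pixels'][60:240,260:440],(400,400));b=cv2.resize(C['wrist']['pixels'],(400,250))
b=cv2.copyMakeBorder(b,0,150,0,0,0);cv2.imwrite('pics/c11.png',np.hstack([a,b]))
o=sensors.get_obs();print(o['ee_pos'],o['tcp_rot'])
for a in [(53,13.5,20),(54,13.5,21.5),(55.5,13.5,21.7)]: go(tcp(*a),YAW,a[2],o)
E
```

```text
{'time': np.float64(17.3167), 'q': array([-15.243,  45.616,  57.553, 121.487,  -5.962,  73.611]), 'ee_pos': array([ 0.652, -0.2  ,  0.261]), 'tcp_rot': array([-89.969,  20.405,   2.18 ]), 'wrist_force': array([-5.411, -0.888, -2.781]), 'torque': array([-0.18 ,  1.382,  0.04 ]), 'opening': np.float64(0.0061)}
[ 0.651 -0.201  0.263] [-90.02   20.147   2.138]
shift [0.08 0.06 0.05] turn [ 0.03  0.04 -0.15]
shift [0.87 0.03 0.05] turn [0.03 0.04 1.35]
shift [ 1.1  -0.02  0.05] turn [0.03 0.04 1.55]
```

View pics/c11.png

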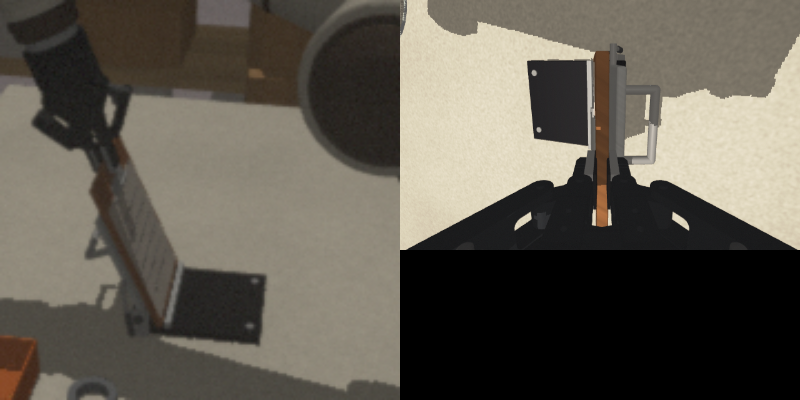

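```bash
python3 - <<'E'
from h import *
import pickle
st()
C={n:cam(n,n+'12') for n in ['side','scene']}
pickle.dump(C,open('d12.pkl','wb'))
c,s=np.cos(np.radians(YAW)),np.sin(np.radians(YAW))
p=cloud(C['side']);q=p-np.r_[ST,0]; xs=c*q[...,0]+s*q[...,1]; ys=-s*q[...,0]+c*q[...,1]; z=p[...,2]
m=(z>0.04)&(z<0.17)&(abs(ys)<0.06)&(abs(xs-(0.052+0.38*z))<0.03)
print(m.sum()); k=np.linalg.lstsq(np.c_[z[m],np.ones(m.sum()),ys[m]],xs[m],rcond=None)[0]; r=xs[m]-np.c_[z[m],np.ones(m.sum()),ys[m]]@k
for _ in range(3):
    g=abs(r)<0.004; k=np.linalg.lstsq(np.c_[z[m],np.ones(m.sum()),ys[m]][g],xs[m][g],rcond=None)[0]; r=xs[m]-np.c_[z[m],np.ones(m.sum()),ys[m]]@k
print(g.sum(),k,np.degrees(np.arctan(k[0])),'front face x at z14',k[0]*.0135+k[1])
# back of board above panel from scene
p=cloud(C['scene']);q=p-np.r_[ST,0]; xs=c*q[...,0]+s*q[...,1]; ys=-s*q[...,0]+c*q[...,1]; z=p[...,2]
m=(z>0.172)&(z<0.21)&(abs(ys)<0.08)&(abs(xs-(0.052+0.38*z))<0.03)
k=np.linalg.lstsq(np.c_[z[m],np.ones(m.sum()),ys[m]],xs[m],rcond=None)[0];print(m.sum(),k,np.degrees(np.arctan(k[0])),'ys',np.percentile(ys[m],[1,99]),'x at z.19',k[0]*.19+k[1])
cv2.imwrite('pics/c12.png',np.hstack([cv2.resize(C['side']['pixels'][110:230,300:400],(400,480)),cv2.resize(C['scene']['pixels'][130:250,180:280],(400,480))]))
E
```

```text
{'time': np.float64(17.4167), 'q': array([-15.288,  45.244,  57.241, 121.282,  -5.94 ,  73.58 ]), 'ee_pos': array([ 0.651, -0.201,  0.263]), 'tcp_rot': array([-90.02 ,  20.146,   2.139]), 'wrist_force': array([-5.239,  0.055, -2.546]), 'torque': array([-0.06 ,  1.354, -0.007]), 'opening': np.float64(0.0062)}
783
701 [ 0.414  0.032 -0.003] 22.468958999189024 front face x at z14 0.03774286203859957
283 [ 0.384  0.046 -0.022] 21.01108565702944 ys [-0.073  0.076] x at z.19 0.11892621878021742
```

View pics/c12.png

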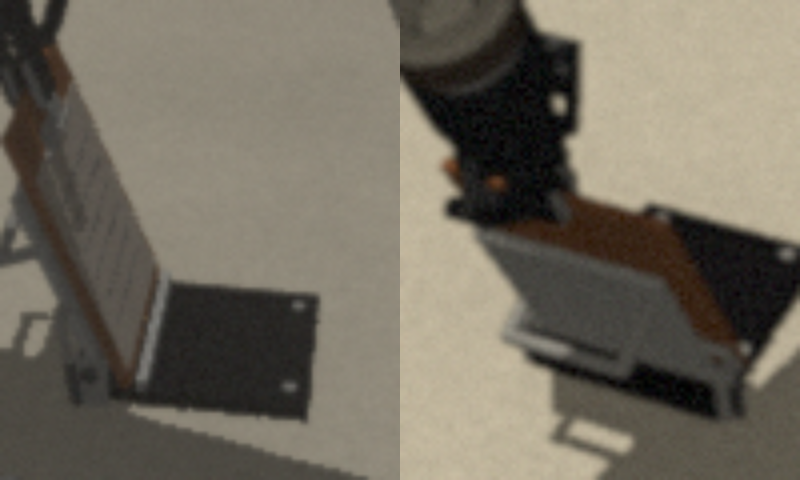

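```bash
python3 - <<'E'
from h import *
import pickle
c,s=np.cos(np.radians(YAW)),np.sin(np.radians(YAW))
for f in ['d0','d5','d9','d12']:
  C=pickle.load(open(f+'.pkl','rb'))
  for n in C:
    p=cloud(C[n]);q=p-np.r_[ST,0]; xs=c*q[...,0]+s*q[...,1]; ys=-s*q[...,0]+c*q[...,1]; z=p[...,2]
    for sg in (1,-1):
        m=(z>0.037)&(z<0.044)&(abs(sg*ys-0.074)<0.009)&(xs>0.03)&(xs<0.1)
        if m.sum()>3: print(f,n,sg,m.sum(),'x',xs[m].min(),xs[m].max(),'y',ys[m].min(),ys[m].max())
C=pickle.load(open('d12.pkl','rb'))
def W(x,y,z): 
    return np.r_[ST[0]+c*x-s*y,ST[1]+s*x+c*y,z]
im=cv2.resize(C['side']['pixels'][130:220,300:370],None,fx=8,fy=6.6,interpolation=cv2.INTER_CUBIC)
def dr(P,col):
    u=proj(C['side'],W(*P)); print(P,u); x=int((u[0]-300+.5)*8);y=int((u[1]-130+.5)*6.6); cv2.circle(im,(x,y),3,col,-1)
for P in [(.03,.07,.022),(.038,.07,.022),(.038,-.07,.022),(-.085,.07,.012),(.085,.07,.012)]: dr(P,(0,255,0))
o=sensors.get_obs()
for b,t in [(.0522,20),(.042,22.4)]:
    t=np.radians(t)
    for h in (0,.1,.21): dr((b+h*np.sin(t)-.004*np.cos(t),.075,.0145+h*np.cos(t)+.004*np.sin(t)),(0,0,255) if b>.05 else (255,0,0))
cv2.imwrite('pics/c13.png',im)
E
```

```text
d0 scene 1 20 x 0.0570019752300506 0.08281669797306898 y 0.07203942997233581 0.08021637079421971
d0 scene -1 17 x 0.05767246390445771 0.0839925536948689 y -0.07485756330573594 -0.06704503449055342
d0 side 1 16 x 0.057488937464030776 0.08092995452054594 y 0.06979690402017283 0.08002421255865333
d0 side -1 15 x 0.05714759442272335 0.0822579585383069 y -0.0770624334499605 -0.06849578166120374
d5 scene 1 18 x 0.05556445435250176 0.08319403411888619 y 0.06509806253961874 0.07957258442127046
d5 scene -1 4 x 0.07362829567713203 0.08130111918022298 y -0.07044125498200683 -0.06752197788014745
d5 side 1 15 x 0.05809681728713836 0.08103803657972392 y 0.06535081194698021 0.08030852487430681
d9 scene 1 17 x 0.05674372005048031 0.08302087095917875 y 0.06648825845740425 0.08132610951374088
d9 side 1 13 x 0.058194188110152534 0.07971900537204764 y 0.06507427730779645 0.08124426137292967
d9 wrist 1 130 x 0.06415408690417275 0.08363187197407457 y 0.06675823437290303 0.0824764560551383
d9 wrist -1 105 x 0.06438981670207085 0.08366757252279712 y -0.08176892879716496 -0.06526150849355071
d12 side 1 21 x 
[... 228 characters left out ...]
07, 0.022) [333.268 204.092]
(0.038, -0.07, 0.022) [339.937 176.302]
(-0.085, 0.07, 0.012) [376.558 211.231]
(0.085, 0.07, 0.012) [317.031 205.182]
(np.float64(0.04844122951685637), 0.075, np.float64(0.015868080573302676)) [329.351 206.497]
(np.float64(0.08264324384942325), 0.075, np.float64(0.10983734265189353)) [316.965 178.237]
(np.float64(0.12026545961524679), 0.075, np.float64(0.21320353093834346)) [301.816 143.676]
(np.float64(0.03830181586555075), 0.075, np.float64(0.016024281505401097)) [332.883 206.813]
(np.float64(0.07640885350057816), 0.075, np.float64(0.10847888486663242)) [319.24  178.858]
(np.float64(0.1183265948991083), 0.075, np.float64(0.21017894856398686)) [302.605 144.77 ]
```

View pics/c13.png

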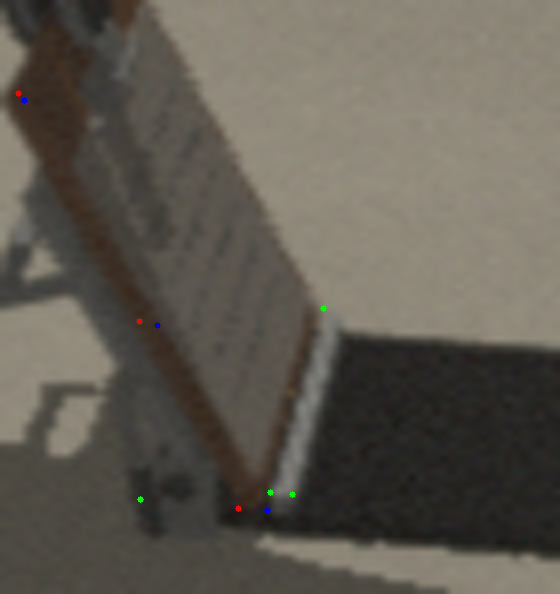

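Call:
arm_command(rows=[0.1, 0.08, 0, 0, 0, 0.8, -1, 0.2, 0.16, 0, 0, 0, 1.6, -1, 0.3, 0.22, 0, 0, 0, 2.3, -1, 0.3, 0.28, 0, 0, 0, 2.3, -1, 0.3, 0.28, 0, 0, 0, 2.3, -1])

```text
time: 17.93
ee_pos: [0.6529, -0.2006, 0.2616]
tcp_rot: [-90.1, 22.2, 2.1]
wrist_force: [-1.3, 0.1, -0.9]
opening: 0.0059
```

```bash
cat > bd.py <<'E'
from h import *
import pickle
def board(tag):
    C={n:cam(n,n+tag) for n in ['side','scene']}
    pickle.dump(C,open('d%s.pkl'%tag,'wb'))
    c,s=np.cos(np.radians(YAW)),np.sin(np.radians(YAW))
    p=cloud(C['side']);q=p-np.r_[ST,0]; xs=c*q[...,0]+s*q[...,1]; ys=-s*q[...,0]+c*q[...,1]; z=p[...,2]
    m=(z>0.04)&(z<0.14)&(abs(ys)<0.06)&(abs(xs-(0.045+0.39*z))<0.03)
    A=np.c_[z[m],np.ones(m.sum()),ys[m]];g=np.ones(m.sum(),bool)
    for _ in range(4):
        k=np.linalg.lstsq(A[g],xs[m][g],rcond=None)[0]; g=abs(xs[m]-A@k)<0.004
    print('front face',g.sum(),k,'lean',np.degrees(np.arctan(k[0])),'bottom mid x',k[0]*.0135+k[1]+.004/np.cos(np.arctan(k[0])))
    for n in C:
        p=cloud(C[n]);px=C[n]['pixels'].astype(int);q=p-np.r_[ST,0]; xs=c*q[...,0]+s*q[...,1]; ys=-s*q[...,0]+c*q[...,1]; z=p[...,2]
        m=(px[...,2]>px[...,0]+18)&(abs(ys)<0.1)&(xs>0.03)&(xs<0.16)&(z>0.01)&(z<0.23)
        print(n,'brown',m.sum(),'ys',np.percentile(ys[m],[1,99]),'z',z[m].min(),z[m].max(),'x at top',np.median(xs[m&(z>z[m].max()-.006)]))
    cv2.imwrite('pics/b%s.png'%tag,np.hstack([cv2.resize(C['side']['pixels'][110:230,300:400],(400,480)),cv2.resize(C['scene']['pixels'][130:250,180:280],(400,480))]))
E
python3 - <<'E'
from bd import *
st(); board('14')
E
```

```text
{'time': np.float64(17.9333), 'q': array([-15.072,  48.573,  61.915, 124.6  ,  -6.467,  74.026]), 'ee_pos': array([ 0.653, -0.201,  0.262]), 'tcp_rot': array([-90.07 ,  22.177,   2.103]), 'wrist_force': array([-1.336,  0.129, -0.94 ]), 'torque': array([0.092, 0.008, 0.069]), 'opening': np.float64(0.0059)}
front face 534 [ 0.417  0.032 -0.   ] lean 22.648004093156857 bottom mid x 0.041743358374206244
side brown 412 ys [-0.075  0.077] z 0.01472157593539769 0.22944550978137218 x at top 0.11493811191897346
scene brown 681 ys [-0.072  0.077] z 0.019484771179800187 0.22423794390253848 x at top 0.11081733014889972
```

```bash
python3 - <<'E'
from h import *
o=sensors.get_obs(); t0=o['tcp_rot'][1];k=np.radians(t0)
c,s=np.cos(np.radians(YAW)),np.sin(np.radians(YAW))
tip=o['ee_pos']-.073*np.array([np.sin(k)*c,np.sin(k)*s,np.cos(k)])
for d,dx,t in [(.01,0,20),(.02,0,18),(.03,-.003,15),(.045,-.012,12),(.08,-.03,6),(.12,-.05,0)]:
    a=np.radians(22.4);T=tip+d*np.array([np.sin(a)*c,np.sin(a)*s,np.cos(a)])+dx*np.array([c,s,0])
    k=np.radians(t);P=T+.073*np.array([np.sin(k)*c,np.sin(k)*s,np.cos(k)])
    reach(P,t); go(P,YAW,t,o)
E
```

```text
ik [ 0.654 -0.201  0.272] 20 [ 46.6    60.495 122.896] True
shift [-0.28 -0.99 -0.  ] turn [ 0.07 -0.   -2.2 ]
ik [ 0.655 -0.2    0.282] 18 [ 45.019  59.546 121.627] True
shift [-0.53 -1.98 -0.  ] turn [ 0.07  0.   -4.2 ]
ik [ 0.653 -0.201  0.292] 15 [ 41.054  55.044 118.239] True
shift [-1.18 -2.83 -0.  ] turn [ 0.07  0.   -7.2 ]
ik [ 0.646 -0.201  0.307] 12 [ 36.833  50.745 115.312] True
shift [-2.39 -3.93 -0.  ] turn [  0.07   0.   -10.2 ]
ik [ 0.633 -0.201  0.341] 6 [ 29.833  44.995 110.862] True
shift [-4.79 -6.58 -0.01] turn [  0.07   0.01 -16.2 ]
ik [ 0.621 -0.202  0.378] 0 [ 23.735  41.14  107.405] True
shift [-7.34 -9.57 -0.01] turn [  0.07   0.01 -22.2 ]
```

View pics/b14.png

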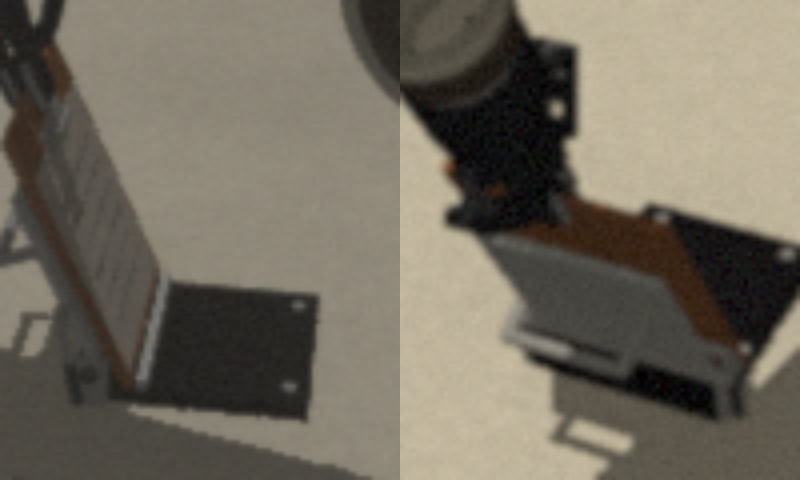

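Call:
arm_command(rows=[0, 0, 0, 0, 0, 0, -0.85, 0, 0, 0, 0, 0, 0, -0.8, 0, 0, 0, 0, 0, 0, -0.75, 0, 0, 0, 0, 0, 0, -0.7, 0, 0, 0, 0, 0, 0, -0.7, 0, 0, 0, 0, 0, 0, -0.7])

```text
time: 18.53
ee_pos: [0.653, -0.2005, 0.2611]
tcp_rot: [-90.1, 22.3, 2.1]
wrist_force: [0.4, 0.1, -0.6]
opening: 0.0131
```

```bash
python3 - <<'E'
from bd import *
st(); board('15')
E
```

```text
{'time': np.float64(18.5333), 'q': array([-15.059,  48.714,  62.058, 124.71 ,  -6.487,  74.043]), 'ee_pos': array([ 0.653, -0.201,  0.261]), 'tcp_rot': array([-90.062,  22.285,   2.111]), 'wrist_force': array([ 0.387,  0.106, -0.638]), 'torque': array([-0.023, -0.358,  0.011]), 'opening': np.float64(0.0131)}
front face 541 [ 0.429  0.031 -0.003] lean 23.241860872865644 bottom mid x 0.041508018734676654
side brown 409 ys [-0.074  0.076] z 0.014148394184479773 0.21170541978963164 x at top 0.12162924858383332
scene brown 630 ys [-0.071  0.077] z 0.012816785396499109 0.22148625725578752 x at top 0.10724138386064624
```

View pics/b15.png

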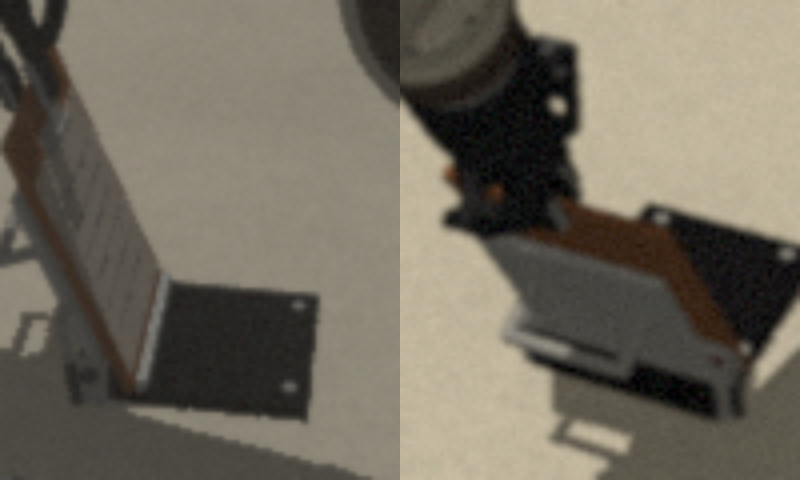

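Call:
arm_command(rows=[0, 0, 0, 0, 0, 0, -0.65, 0, 0, 0, 0, 0, 0, -0.6, 0, 0, 0, 0, 0, 0, -0.55, 0, 0, 0, 0, 0, 0, -0.5, 0, 0, 0, 0, 0, 0, -0.45, 0, 0, 0, 0, 0, 0, -0.4, 0, 0, 0, 0, 0, 0, -0.35, 0, 0, 0, 0, 0, 0, -0.3, 0, 0, 0, 0, 0, 0, -0.2, 0, 0, 0, 0, 0, 0, -0.1])

```text
time: 19.47
ee_pos: [0.653, -0.2005, 0.2611]
tcp_rot: [-90.1, 22.3, 2.1]
wrist_force: [1.1, 0.0, 0.1]
opening: 0.0384
```

```bash
python3 - <<'E'
from bd import *
st(); board('16'); cam('wrist','w16')
E
```

```text
{'time': np.float64(19.4667), 'q': array([-15.056,  48.718,  62.056, 124.718,  -6.487,  74.044]), 'ee_pos': array([ 0.653, -0.201,  0.261]), 'tcp_rot': array([-90.058,  22.299,   2.114]), 'wrist_force': array([1.14 , 0.039, 0.134]), 'torque': array([ 0.014, -0.379,  0.029]), 'opening': np.float64(0.0384)}
front face 535 [ 0.428  0.031 -0.003] lean 23.179184925344263 bottom mid x 0.041546087994151305
side brown 418 ys [-0.072  0.077] z 0.013243504866949696 0.20868173768297438 x at top 0.12202890219268973
scene brown 645 ys [-0.072  0.077] z 0.01162918769832233 0.22906855954881888 x at top 0.10400132614544289
```

View pics/b16.png

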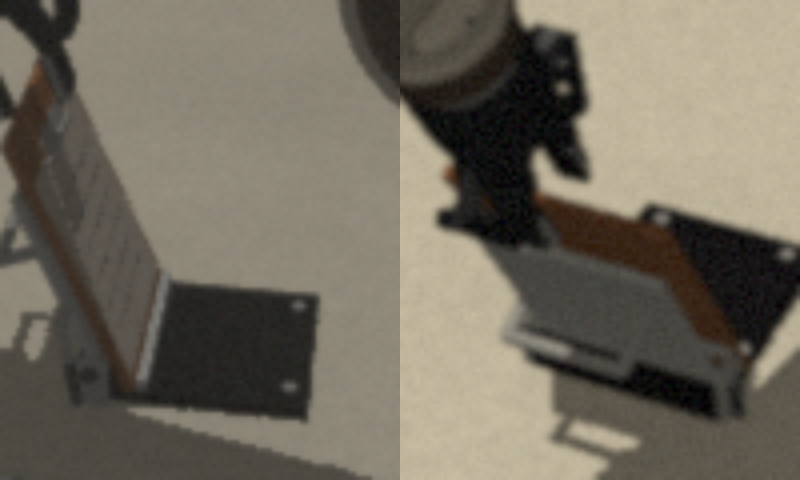

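View pics/w16.png

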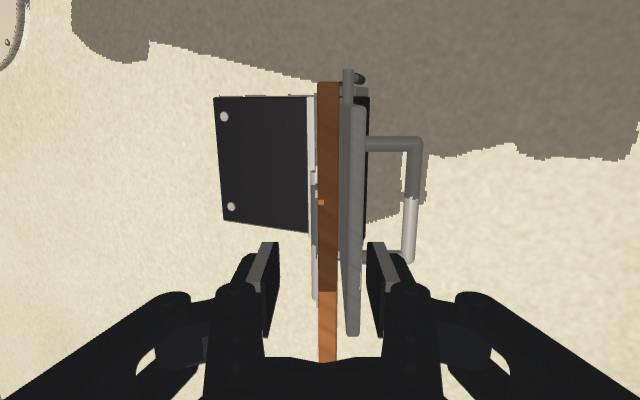

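Call:
arm_command(rows=[-0.1, -0.5, 0, 0, 0, -1, -0.1, -0.28, -1, 0, 0, 0, -2.2, -0.1, -0.4, -1.5, 0, 0, 0, -3.2, -0.1, -0.53, -2, 0, 0, 0, -4.2, -0.1, -0.85, -2.4, 0, 0, 0, -5.7, -0.1, -1.2, -2.8, 0, 0, 0, -7.2, -0.1, -1.8, -3.4, 0, 0, 0, -8.7, -0.1, -2.4, -4, 0, 0, 0, -10.2, -0.1, -3.6, -5.3, 0, 0, 0, -13, -0.1, -4.8, -6.6, 0, 0, 0, -16.2, -0.1, -7.3, -9.6, 0, 0, 0, -22.2, -0.1, -7.3, -9.6, 0, 0, 0, -22.2, -0.1])

```text
time: 20.62
ee_pos: [0.6188, -0.2015, 0.3893]
tcp_rot: [-90.4, -1.0, 2.1]
wrist_force: [-0.7, -0.0, 2.9]
opening: 0.0384
```

```bash
python3 - <<'E'
from bd import *
st(); board('17'); c=cam('wrist','w17')
C,S=np.cos(np.radians(YAW)),np.sin(np.radians(YAW))
p=cloud(c);q=p-np.r_[ST,0]; xs=C*q[...,0]+S*q[...,1]; ys=-S*q[...,0]+C*q[...,1]; z=p[...,2];px=c['pixels'].astype(int)
m=(px[...,2]>px[...,0]+18)&(abs(ys)<0.1)&(xs>0.03)&(xs<0.16)&(z>0.18)&(z<0.23)
print(m.sum(),xs[m].min(),xs[m].max(),np.median(z[m]),ys[m].min(),ys[m].max())
E
```

```text
{'time': np.float64(20.6167), 'q': array([-18.048,  22.915,  41.43 , 107.432,   0.022,  69.863]), 'ee_pos': array([ 0.619, -0.202,  0.389]), 'tcp_rot': array([-90.352,  -1.024,   2.092]), 'wrist_force': array([-0.733, -0.022,  2.869]), 'torque': array([-0.032,  0.036, -0.064]), 'opening': np.float64(0.0384)}
front face 544 [ 0.427  0.032 -0.002] lean 23.14228631883435 bottom mid x 0.04162825272949271
side brown 420 ys [-0.074  0.076] z 0.012413828967136276 0.20787480380151369 x at top 0.12188223681425694
scene brown 894 ys [-0.072  0.077] z 0.018131638199259004 0.21020438717124013 x at top 0.12317741582122038
4680 0.10874131542288787 0.12878430131235305 0.2044251687053473 -0.07628767441142298 0.0739626399557459
```

View pics/b17.png

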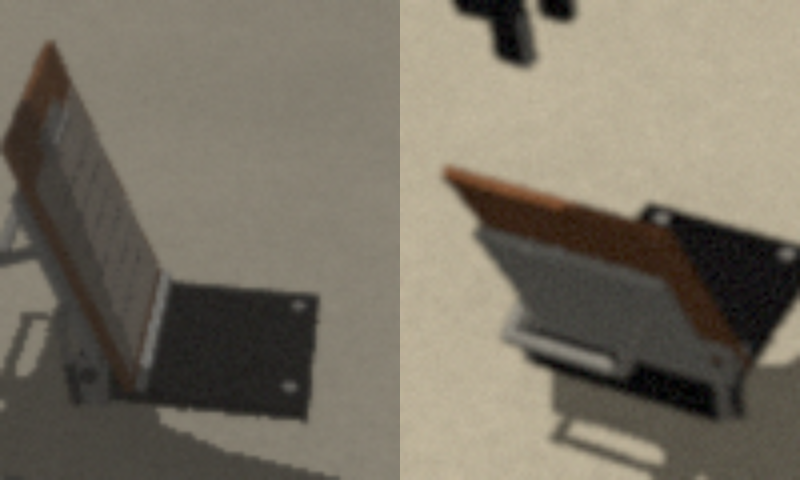

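View pics/w17.png

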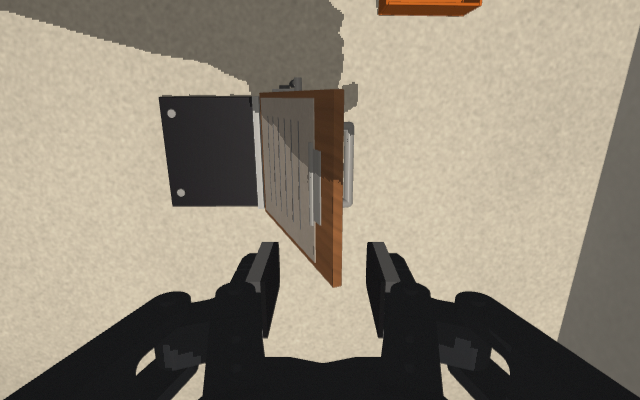

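```bash
python3 - <<'E'
from bd import *
c=cam('wrist','w18')
C,S=np.cos(np.radians(YAW)),np.sin(np.radians(YAW))
p=cloud(c);q=p-np.r_[ST,0]; xs=C*q[...,0]+S*q[...,1]; ys=-S*q[...,0]+C*q[...,1]; z=p[...,2]
m=(z>0.03)&(z<0.13)&(abs(ys)<0.05)&(abs(xs-(0.033+0.42*z))<0.02)
A=np.c_[z[m],np.ones(m.sum()),ys[m]];g=np.ones(m.sum(),bool)
for _ in range(4): k=np.linalg.lstsq(A[g],xs[m][g],rcond=None)[0]; g=abs(xs[m]-A@k)<0.003
t=np.arctan(k[0]);print(g.sum(),k,np.degrees(t),'bottom mid x',k[0]*.0135+k[1]+.004/np.cos(t))
m=(z>.006)&(z<.017)&(abs(ys)<.06)&(xs<.02)&(xs>-.11);print('plate front',np.percentile(xs[m],.5),'(-.085)')
board('19')
b=pickle.load(open('d0.pkl','rb'))['scene']['pixels'].astype(int);a=pickle.load(open('d19.pkl','rb'))['scene']['pixels'].astype(int)
for n,(x0,x1,y0,y1) in dict(bin=(250,322,258,322),tape=(290,320,238,268),drv=(325,350,180,228)).items(): print(n,np.abs(a-b)[y0:y1,x0:x1].mean(), (np.abs(a-b)[y0:y1,x0:x1].max(-1)>40).sum())
st()
E
```

```text
2662 [ 0.43   0.031 -0.001] 23.255079356238316 bottom mid x 0.04129282316801275
plate front -0.08291458798289995 (-.085)
front face 540 [ 0.429  0.031 -0.003] lean 23.243291998873715 bottom mid x 0.041505653012487424
side brown 425 ys [-0.074  0.077] z 0.012238037791826972 0.20739175480551053 x at top 0.1219164483242065
scene brown 901 ys [-0.071  0.076] z 0.014854204122143444 0.20957758573985774 x at top 0.12305535668434717
bin 7.546513310185185 27
tape 20.19074074074074 173
drv 41.78611111111111 602
{'time': np.float64(20.9167), 'q': array([-17.922,  23.999,  41.336, 107.547,  -0.088,  69.935]), 'ee_pos': array([ 0.622, -0.202,  0.376]), 'tcp_rot': array([-90.01 ,   0.227,   2.144]), 'wrist_force': array([ 0.462,  0.646, -0.568]), 'torque': array([ 0.002, -0.054,  0.017]), 'opening': np.float64(0.0385)}
```

View pics/scene19.png

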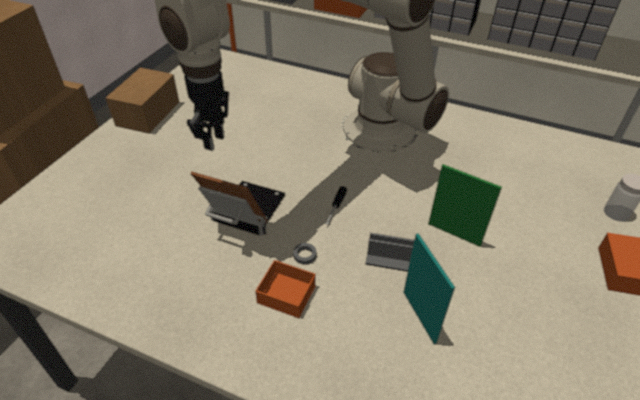

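```bash
python3 -c "
from workcell import bot; print(bot.job_done())"
```

```text
the job is handed in; nothing more can be done
None
```

The panel is open and the clipboard is standing in the groove, and I have handed the job in. One thing differs from the task: the board rests on the hinge cheeks, not on the panel face.

**What I did:** I lifted the panel by its handle to about 1.15 rad and let go. I then pushed it from the front with closed fingers until it snapped open. I gripped the brown clipboard by its plain top edge, lifted it out, lowered it behind the lip, tilted it back and released it in small steps. The clock read about 21 s of the 67 s.

**Last checks:**

| Check | Measured | Allowed |
|---|---|---|
| Panel lean | 21.8° (about 1.95 rad) before the board went in; not refitted after | past 1.85 rad |
| Board lean | 23.2° | about 1.4° off the panel; 9.7° allowed |
| Middle of bottom edge, behind stand origin | 41.3–41.6 mm | 38–62 mm |
| Sideways offset | within about 3 mm | 30 mm |
| Bottom edge height | about 12–15 mm | 8–20 mm |

- **At rest:** The board held the same pose over repeated pictures with the gripper withdrawn. The sheet faces out.
- **Bystanders:** The bin, tape roll and screwdriver look unmoved. A pixel comparison did differ around the tape and screwdriver, which I put down to the arm's shadow.

**What disagreed:**
- **Gap to the panel:** The board is wider than the space between the hinge cheeks, so it is caught between the lip and the cheeks' front edges. It leans parallel to the panel, with roughly 8–9 mm of gap at the panel's free edge.
- **Groove position:** It stands near the front of the groove. My stand position may be 1–2 mm off, but the lip should keep the board's mid-line behind about 41 mm.

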